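# Ready the leather bench's thread spindle and rivet totes

## Task

Get the leather bench's travelling stand ready: thread every spool that is on the bench over the upright spindle so that they lie flat in one stack, then lock them in by pushing the R-clip's straight leg fully through the spindle's cross-hole until its bent leg has snapped over the spindle. Also hang both rivet totes by their handles, one on each brass hook, hanging still and without ever tipping them over; leave the other things on the bench where they are.

Things in the scene. Friction and masses are not known exactly. Their poses are not given: they have to be found in the camera images.
- spool1_mid (a point): Spool of red thread with dark wooden rims: a ring 54 mm across, 22 mm tall, with a 32 mm through bore, 70 g, standing on the bench with its bore upright. The point is its centre, half-way up; z runs along the bore. It may be absent.
- spool2_mid (a point): Spool of cream thread with dark wooden rims: a ring 54 mm across, 22 mm tall, with a 32 mm through bore, 70 g, standing on the bench with its bore upright. The point is its centre, half-way up; z runs along the bore. It may be absent.
- spool3_mid (a point): Spool of blue thread with dark wooden rims: a ring 54 mm across, 22 mm tall, with a 32 mm through bore, 70 g, standing on the bench with its bore upright. The point is its centre, half-way up; z runs along the bore. It may be absent.
- spool4_mid (a point): Spool of amber yellow thread with dark wooden rims: a ring 54 mm across, 22 mm tall, with a 32 mm through bore, 70 g, standing on the bench with its bore upright. The point is its centre, half-way up; z runs along the bore. It may be absent.
- spindle_foot (a point): Fixed upright steel spindle, 20 mm in diameter, on a round wooden foot 90 mm across and 12 mm thick. This point is on the spindle axis on top of the foot, where the lowest spool comes to rest. The spindle's tapered top is 124 mm above this point (136 mm above the bench); it fits through the spool bores with 6 mm to spare all round. A spool threaded on its top slides down by itself when let go. Four spools stack 88 mm high, below the cross-hole.
- spindle_hole (a point): Centre of the level cross-hole near the top of the spindle, 104 mm above the foot's top (116 mm above the bench). x is the direction of the hole (20 mm long, open at both ends, either end may be used), z is up. The hole is 8 mm wide and 7.2 mm high, with a slight taper above and below.
- clip_tab (a point): Orange plastic grip tab of the big R-clip, a block 32 mm long (x), 18 mm wide (y), 30 mm tall (z), standing on the bench with the clip lying level; the point is the centre of the block. Both wire legs leave its +x face at mid height (15 mm above its underside). Straight leg: 5 mm wire (last 6 mm is 3 mm thick), along +x at y = 0, its tip 94 mm ahead of this point. Bent leg: 5 mm wire beside it at +y, in the same level plane. The clip weighs 55 g.
- clip_seat (a point): Point on the centre line of the clip's straight leg, 54 mm ahead (+x) of the tab's centre, that lies at the centre of the cross-hole when the clip is fully home. x points along the straight leg to its tip, y towards the bent leg, z up. The bent leg's flared end is 30 mm ahead of this point and 16 mm to the side.
- clip_leg (a joint): Springing of the clip's bent leg about the tab (rad): 0 relaxed, grows to about 0.07 as the leg rides over the spindle and falls back to about 0 as it snaps home. It takes about 2 to 8 N of push along the leg. When let go the clip may sag a little in its hole.
- hook1 (a point): One of two brass hooks of a fixed wooden stand: top of the level 8 mm rod, at the middle of its usable length. The rod runs along this frame's x; its free end, with an upturned tip reaching 18 mm above this point, is 41 mm from here towards -x (facing the robot), the wooden crossbar 46 mm away towards +x (its top 9 mm above this point). 204 mm above the bench; z is up. The other hook is 140 mm away along y.
- hook2 (a point): The other hook of the stand, the same in every way.
- tote1_handle (a point): Small green tote of brass rivets: a tray 70 mm (x) by 90 mm (y), 50 mm tall, with an upright at each y end carrying a wooden handle bar along y, 14 mm thick (x), 90 mm long, 30 mm tall. The point is the centre of the bar, 123 mm above the tote's underside; below the bar is an opening 80 mm wide (y) and 58 mm high. z is up. 220 g.
- tote1: The green tote as a whole; its origin is the centre of its underside.
- tote2_handle (a point): Small grey tote of copper rivets: a tray 70 mm (x) by 90 mm (y), 50 mm tall, with an upright at each y end carrying a wooden handle bar along y, 14 mm thick (x), 90 mm long, 30 mm tall. The point is the centre of the bar, 123 mm above the tote's underside; below the bar is an opening 80 mm wide (y) and 58 mm high. z is up. 220 g.
- tote2: The grey tote as a whole; its origin is the centre of its underside.
- mallet: Wooden mallet lying on the bench; not part of the job, to be left alone. Origin on its underside.
- dye: Small amber bottle of dye, 85 mm tall; not part of the job, to be left alone. Origin on its underside.
- wax: Round cake of wax, 44 mm across, 28 mm tall; not part of the job, to be left alone. Origin on its underside.
- awl: Awl lying on the bench; not part of the job, to be left alone. Origin on its underside.
- glue: White jar with a blue cap, 70 mm tall; not part of the job, to be left alone. Origin on its underside.
Not all that is in view belongs to the job. What is shaped like the part that bears spool1_mid but purple is not meant. Leave any turquoise look-alike of the part that bears spool4_mid alone.

How it is judged:
By the outcome, as a careful person would: the job done as asked, in the order asked, and still so for the second after the job is handed in, with the robot touching nothing.
Of spool1, spool2, spool3, spool4 only 2 to 4 are there at a start; the rules pass over those that are not, and their reading is None.
At some moment in a run one of spool1, spool2, spool3, spool4 may be knocked a few centimetres aside while the robot is not near it.
It also fails if it takes over 210 s, if anything falls off the work surface, if the arm or the gripper's body presses on something with over 40 N, if the wrist force passes 120 N, or if a joint passes its speed limit or range.

## Robot

A 7-joint arm with a two-finger parallel gripper is mounted at the origin on the work surface. World frame = base frame: x ahead of the robot, y to its left, z up, the work surface at z = 0. Lengths are in mm, angles in rad, forces in N, time in s.
With the tool pointing down it reaches from about 350 to 900 mm from the base axis. Payload 8.1 kg.
Tool frame: the origin (TCP) lies at the very end of the fingers, on their centre line; the grasp point (between the pads) lies robot.tcp_to_grasp behind it (robot.tcp_to_grasp is the distance from the TCP to the grasp point, in mm); z points along the fingers, y is the direction in which the jaws open and shut (so a half turn about z gives the same grasp; the last joint's range is limited). The gripper opens to 92 mm and grips with 3 to 60 N. Pads are 19 mm wide; open, the fingers measure 130 mm over their backs; the gripper's body (75 mm by 190 mm) begins 47 mm behind the grasp point.
Start: joints at [-1.361, 0.434, 0.025, 1.573, -0.012, 1.134, -0.075], TCP at [192.355, 594.677, 226.742] pointing down, gripper open.
Joint ranges: [-2.62, 2.62], [-0.44, 2.09], [-1.27, 1.32], [0.08, 2.57], [-1.32, 4.46], [0.12, 2], [-2.74, 2.74]. Speed limits (rad/s): [2.22, 2.22, 3.01, 3.01, 3.14, 3.14, 3.14].

## Interface

Orientations are given as [roll, pitch, yaw] about the fixed x, y, z axes, in that order (R = Rz(yaw) Ry(pitch) Rx(roll)).
In Python, from station import robot gives the robot as it stands. The module is installed in compiled form; this text tells all that it offers. Calls block until the motion is done:
- robot.reach(position, orientation): joint-space move of the TCP to a pose.
- robot.move_linear(position, rotation=None, speed=150, stop_force=None): straight line of the TCP; rotation=None keeps the orientation; speed is the mean speed in mm/s. With stop_force (N) it stops when the force on the tool has changed by that much, and returns True; else False.
- robot.movej(angles): joint-space move.
- robot.open() and robot.close_gripper(f_grip=None): open the fingers fully, or close them until they stop; f_grip is the grip in N (None keeps the last).
- robot.dwell(seconds).
- robot.inverse_kinematics(position, orientation): joint angles nearest the present ones, or None.
- robot.read_state(): the state.
- robot.read_camera(name): name is "side" or "top" or "wrist"; returns a dict with "img" (384x512x3 uint8, red, green, blue), "intrinsics" (3x3 intrinsics, pixels), "extrinsics" (4x4, takes a point from camera to world coordinates). Camera axes: x right, y up, looking along -z (the intrinsics and any distortion apply to the point x, -y, -z); pixel columns grow to the right and rows downward; lengths in mm; the calibration is good to about 2 mm. A picture is of the moment at which its call begins. There is no depth.
A pose or a line that the arm cannot do raises robot.Unreachable and nothing moves.
- robot.close_job(): hands the job in, once; it reports no verdict.
Trained networks look in the newest picture that a camera, given by its name, has taken for a name from the list of things; names that differ only in an ending like _2 or _b are one class to them, and where a whole thing is asked for, a point or a joint stands for the part that bears it (a point fixed in the world has none). Each returns a list of dicts, best first, with "conf" (0 to 1); they miss things now and then, are a little off and sometimes report something else, mostly with a low value. They report only what shows in the picture. A call takes as long as a camera call. They do not tell look-alikes from the thing itself.
- robot.search_frame(camera, label): "location" ([x, y, z] in mm, in the coordinates of the camera as it stood for that picture, good to about 4 mm: the middle of the surface that is visible of it).
- robot.trace(camera, label): "pixels" (384x512 bool, what is visible of it).
- robot.tip_of(camera, label): "location" ([x, y, z] in mm, in the coordinates of the camera as it stood for that picture, good to about 4 mm: a listed point, or the origin of a listed thing).
The state is a dict: "t": time; "joint_positions": joint angles; "qd": joint speeds; "joint_efforts": joint torques, N m; "position": TCP position; "tool_rot": TCP orientation; "wrist_force": force on the tool from outside, world axes, zero at the start; "wrist_torque": the same for the moment, N m; "finger_gap": finger opening in mm.
Only numpy, scipy, OpenCV 4.12 (cv2) and the standard library are available. Lean on these libraries where they do the work, as an engineer would, in place of code of your own. Each camera call takes 0.05 s, during which the arm holds its last target.

## Working session

There is one attempt and no reset: what is moved stays moved. The work goes in short steps, each a Python script; the robot and the scene stay as the last script left them, time stands still between calls to the robot, and variables do not carry over. Pictures are saved under pics/ and viewed, and the job is handed in when it is done.

```bash
mkdir -p pics; ls; python3 - <<'E'
from station import robot
import cv2
s=robot.read_state(); print(s['t'],s['position'],s['tool_rot'],robot.tcp_to_grasp,s['finger_gap'])
for n in ["side","top","wrist"]:
    c=robot.read_camera(n); cv2.imwrite(f'pics/{n}0.png',cv2.resize(c['img'][:,:,::-1],(800,600),interpolation=cv2.INTER_CUBIC))
    print(n,c['intrinsics'].tolist() if hasattr(c['intrinsics'],'tolist') else c['intrinsics'],c['extrinsics'], [k for k in c])
E
```

```text
pics
0.0 [192.24002311 594.14903589 225.92547097] [-3.13997581e+00  1.64180863e-04  2.82871533e+00] 18.8 91.82596458065058
side [[485.9026794544224, 0.0, 251.8364854207871], [0.0, 485.9026794544224, 189.09623814368905], [0.0, 0.0, 1.0]] [[ 8.98981722e-01  3.12930411e-01 -3.06441547e-01  1.62550255e+02]
 [-4.37908383e-01  6.29002696e-01 -6.42333136e-01 -8.64648891e+02]
 [-8.25301253e-03  7.11639071e-01  7.02496776e-01  9.97263189e+02]
 [ 0.00000000e+00  0.00000000e+00  0.00000000e+00  1.00000000e+00]] ['img', 'intrinsics', 'extrinsics']
top [[348.9175888039737, 0.0, 251.46279245832298], [0.0, 348.9175888039737, 193.666227144451], [0.0, 0.0, 1.0]] [[-9.81591478e-03  9.88398112e-01 -1.51567874e-01  4.02007734e+02]
 [-9.99867024e-01 -1.16756387e-02 -1.13847987e-02 -6.60760067e+01]
 [-1.30223652e-02  1.51435967e-01  9.88381286e-01  1.18030582e+03]
 [ 0.00000000e+00  0.00000000e+00  0.00000000e+00  1.00000000e+00]] ['img', 'intrinsics', 'extrinsics']
wrist [[309.3131990163624, 0.0, 257.4965323939894], [0.0, 309.3131990163624, 195.93836296154635], [0.0, 0.0, 1.0]] [[ 3.07272545e-01 -9.19184311e-01 -2.46340790e-01  1.25841739e+02]
 [ 9.51618239e-01  2.96114389e-01  8.20913853e-02  6.14089600e+02]
 [-2.51206080e-03 -2.59646818e-01  9.65700378e-01  3.83945679e+02]
 [ 0.00000000e+00  0.00000000e+00  0.00000000e+00  1.00000000e+00]] ['img', 'intrinsics', 'extrinsics']
```

View pics/top0.png

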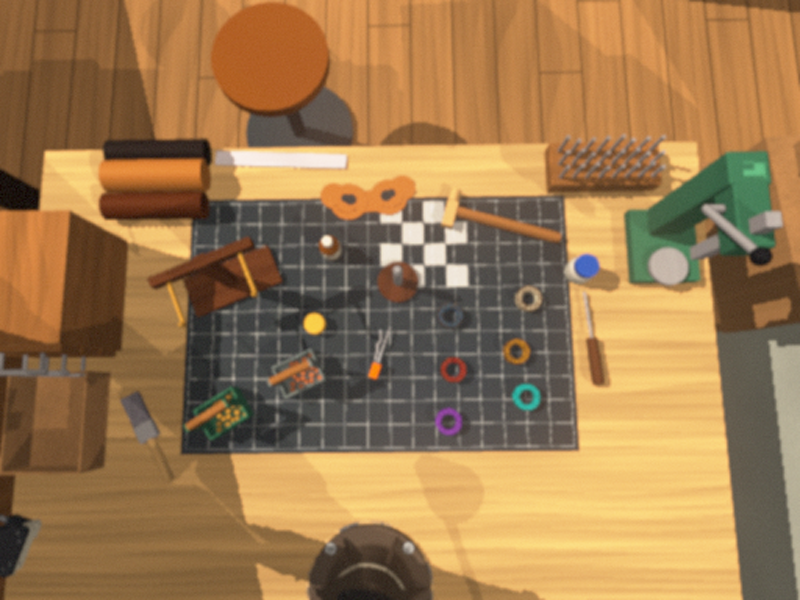

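View pics/side0.png

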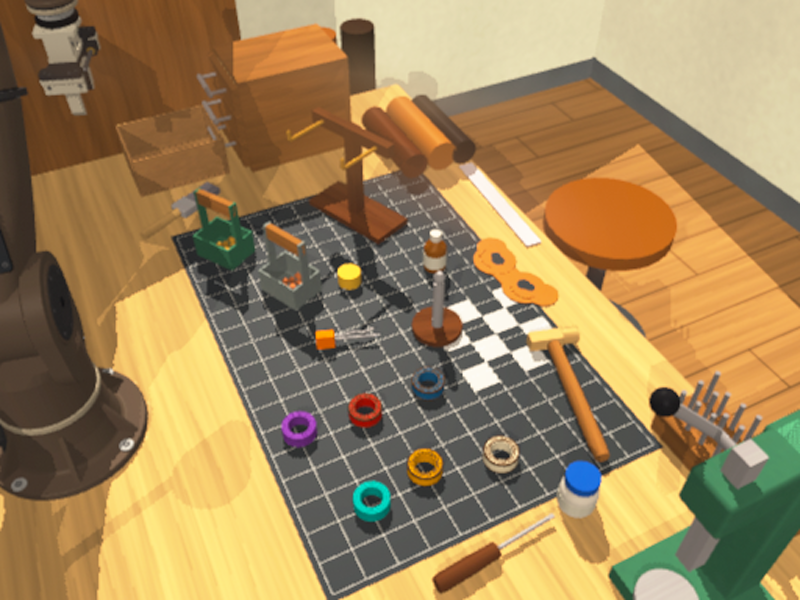

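Top view (800×600): red (453,369), blue (452,315), amber (517,351) and cream (528,298) are all present, so there are four spools. The purple (448,421) and turquoise (526,397) rings are decoys. Spindle (398,280), clip (380,355), green tote (220,412), grey tote (298,373), hook stand (215,275).

```bash
cat > h.py <<'E'
from station import robot
import numpy as np, cv2
from scipy.spatial.transform import Rotation as R
def cam(n,save=None):
    c=robot.read_camera(n)
    if save: cv2.imwrite('pics/'+save,cv2.resize(c['img'][:,:,::-1],(800,600),interpolation=cv2.INTER_CUBIC))
    return c
def w(c,p): E=np.array(c['extrinsics']); return E[:3,:3]@np.array(p)+E[:3,3]
def proj(c,P):
    E=np.array(c['extrinsics']);p=E[:3,:3].T@(np.array(P)-E[:3,3]);K=np.array(c['intrinsics'])
    return np.array([K[0,2]+K[0,0]*p[0]/-p[2],K[1,2]-K[1,1]*p[1]/-p[2]])
def ray(c,uv):
    E=np.array(c['extrinsics']);K=np.array(c['intrinsics'])
    d=np.array([(uv[0]-K[0,2])/K[0,0],-(uv[1]-K[1,2])/K[1,1],-1.]); return E[:3,3],E[:3,:3]@d
def onz(c,uv,z):
    o,d=ray(c,uv); return o+d*(z-o[2])/d[2]
def tri(cs,uvs):
    A=np.zeros((3,3));b=np.zeros(3)
    for c,uv in zip(cs,uvs):
        o,d=ray(c,uv);d/=np.linalg.norm(d);M=np.eye(3)-np.outer(d,d);A+=M;b+=M@o
    return np.linalg.solve(A,b)
E
python3 - <<'E'
from h import *
np.set_printoptions(precision=1,suppress=True)
for n in ["top","side"]:
    c=cam(n)
    for l in ["spool1_mid","spool2_mid","spool3_mid","spool4_mid","spindle_foot","spindle_hole","clip_tab","clip_seat","hook1","hook2","tote1_handle","tote2_handle","tote1","tote2"]:
        for d in robot.tip_of(n,l)[:3]:
            P=w(c,d['location']); print(n,l,round(d['conf'],2),P,proj(c,P)*800/512)
print(robot.read_state()['t'])
E
```

```text
top spool1_mid 0.57 [ 331.2 -165.8   10.8] [448.  419.8]
top spool1_mid 0.47 [ 590.8 -340.9    7.7] [525.6 297. ]
top spool1_mid 0.44 [ 438.7 -181.7    5.3] [453.9 368.2]
top spool2_mid 0.54 [ 589.4 -341.2    6.6] [525.6 297.7]
top spool3_mid 0.53 [ 551.9 -175.3   12.1] [449.9 315.4]
top spool4_mid 0.74 [ 374.5 -328.5   11.5] [524.9 398.1]
top spool4_mid 0.46 [ 474.4 -317.3    9. ] [517.2 350.7]
top spindle_foot 0.88 [630.6 -62.2   7.7] [397.1 280.5]
top spindle_hole 0.79 [624.5 -63.3 112.1] [397.4 273.5]
top clip_tab 0.4 [435.2 -11.   11.6] [374.  370.6]
top clip_seat 0.41 [483.5 -28.7  19.6] [382.1 347.6]
top hook1 0.95 [607.2 214.1 202.3] [246.2 274.6]
top hook1 0.78 [550.7 337.1 200.7] [178.3 305.9]
top hook1 0.73 [ 475.8 -318.4    8.1] [517.6 350.1]
top hook2 0.95 [607.2 214.1 202.3] [246.2 274.6]
top hook2 0.78 [550.7 337.1 200.7] [178.3 305.9]
top hook2 0.73 [ 475.8 -318.4    8.1] [517.6 350.1]
top tote1_handle 0.72 [ 760.9 -296.3   -2.4] [501. 223.]
top tote2_handle 0.64 [432.8 145.8 122.7] [290.1 371.1]
top tote1 0.91 [430.5 146.6  -5.7] [301.6 373.8]
top tote1 0.87 [355.  3
[... 965 characters left out ...]
30.6]
side hook1 0.74 [ 550.6 -175.7    9.9] [426.9 384.9]
side hook1 0.65 [ 474.1 -310.    11.4] [423.6 464.8]
side hook2 0.92 [549.6 342.2 203.3] [302.5 130.6]
side hook2 0.74 [ 550.6 -175.7    9.9] [426.9 384.9]
side hook2 0.65 [ 474.1 -310.    11.4] [423.6 464.8]
side tote1_handle 0.77 [352.1 305.7 129.7] [214.3 200.2]
side tote1_handle 0.47 [630.8 -61.5  16.6] [437.  321.5]
side tote2_handle 0.92 [432.8 148.5 125.4] [284.4 238.3]
side tote2_handle 0.47 [428.4 144.6   6.6] [289.8 288.5]
side tote1 0.72 [430.5 147.3   2.7] [290.6 288.8]
side tote1 0.57 [355.3 305.    2.6] [227.1 251.1]
side tote2 0.72 [430.5 147.3   2.7] [290.6 288.8]
side tote2 0.57 [355.3 305.    2.6] [227.1 251.1]
1.65
```

```bash
cat >> h.py <<'E'
def hullc(m,uv=None):
    """hull centroid of mask component (nearest uv)"""
    n,lab,st,ce=cv2.connectedComponentsWithStats(m.astype(np.uint8))
    k=1+np.argmax(st[1:,4])
    pts=np.argwhere(lab==k)[:,::-1].astype(np.float32)
    h=cv2.convexHull(pts.reshape(-1,1,2)); M=cv2.moments(h)
    return np.array([M['m10']/M['m00'],M['m01']/M['m00']]),st[k,4]
SP={1:'red',2:'cream',3:'blue',4:'amber'}
def masks(n,c,label,z):
    out=[]
    for d in robot.trace(n,label):
        m=d['pixels']
        if m.sum()<20: continue
        uv,a=hullc(m); er=cv2.erode(m.astype(np.uint8),np.ones((3,3)))>0
        mm=er if er.sum()>10 else m
        out.append((round(d['conf'],2),onz(c,uv,z).round(1)[:2].tolist(),uv.round(1).tolist(),int(a),np.median(c['img'][mm],axis=0).astype(int).tolist()))
    return out
DOWN=lambda yaw:[np.pi,0,yaw]
E
python3 - <<'E'
from h import *
np.set_printoptions(precision=1,suppress=True)
robot.reach([480,-235,260],DOWN(0))
s=robot.read_state(); print(s['t'],s['position'],s['tool_rot'],s['wrist_force'])
for n in ["wrist","top","side"]:
    c=cam(n,f'{n}1.png')
    for i in range(1,5):
        for o in masks(n,c,f"spool{i}_mid",11): print(n,i,o)
print(robot.read_state()['t'])
E
```

```text
4.7333 [ 480.5 -234.2  259.8] [-3.1  0.   0. ] [ 1.1 -0.1  0.2]
wrist 1 (0.75, [436.4, -181.5], [217.2, 198.5], 988, [167, 80, 64])
wrist 1 (0.69, [355.3, -172.6], [212.8, 252.9], 101, [109, 62, 120])
wrist 1 (0.45, [473.9, -317.3], [318.1, 171.6], 1094, [194, 148, 83])
wrist 1 (0.39, [488.3, -480.6], [442.2, 161.2], 2097, [131, 87, 62])
wrist 1 (0.31, [534.5, 90.0], [2.9, 124.3], 162, [145, 119, 70])
wrist 2 (0.76, [588.6, -348.8], [348.6, 80.3], 1329, [198, 184, 158])
wrist 3 (0.76, [552.8, -177.0], [210.8, 110.0], 1185, [103, 108, 114])
wrist 3 (0.16, [469.2, -21.6], [96.8, 174.6], 1133, [186, 164, 102])
wrist 3 (0.16, [534.3, 90.1], [2.9, 124.5], 139, [145, 119, 70])
wrist 4 (0.93, [380.0, -332.0], [325.0, 237.2], 881, [89, 187, 173])
wrist 4 (0.89, [473.5, -317.3], [318.2, 171.9], 1184, [192, 147, 82])
top 1 (0.39, [431.2, 154.3], [189.8, 238.9], 677, [143, 103, 73])
top 2 (0.48, [555.8, -166.5], [285.3, 200.7], 86, [90, 91, 94])
top 4 (0.27, [707.4, 86.6], [210.7, 158.0], 170, [138, 98, 70])
side 1 (0.87, [436.0, -176.7], [233.0, 262.3], 327, [162, 51, 30])
side 1 (0.61, [653.1, 476.5], [212.5, 104.9], 1464, [95, 59, 35])
side 1 (0.55, [328.3, -164.4], [191.0, 274.4], 354, [127, 53, 144])
side 2 (0.7, [586.8, -344.3], [319.7, 290.6], 390, [197, 169, 128])
side 2 (0.64, [355.8, 363.4], [139.6, 147.8], 1288, [42, 72, 51])
side 2 (0.31, [441.5, 196.1], [183.4, 171.6], 1412, [98, 93, 81])
side 3 (0.86, [551.2, -173.2], [273.0, 245.3], 270, [69, 74, 99])
side 4 (0.75, [377.8, -329.0], [237.3, 320.2], 410, [0, 199, 179])
side 4 (0.63, [472.7, -313.7], [271.3, 299.0], 384, [194, 121, 0])
5.4833
```

View pics/wrist1.png

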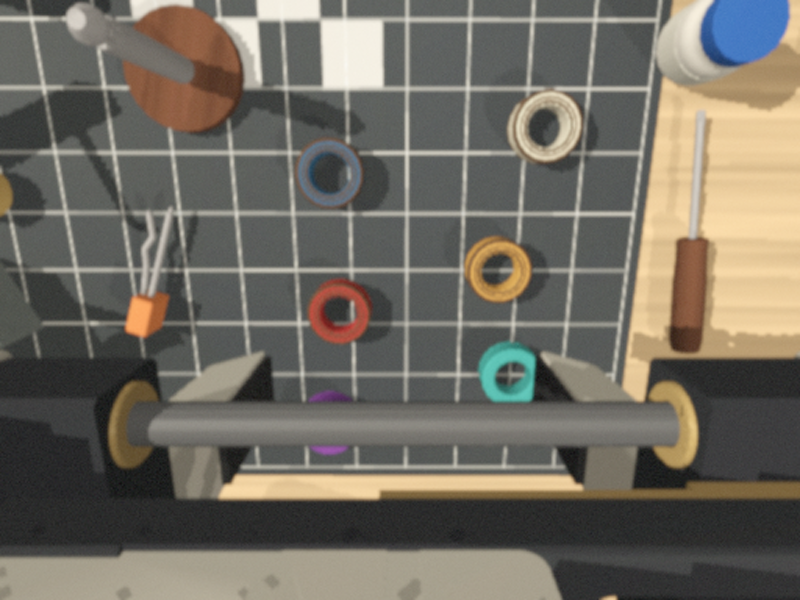

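```bash
python3 - <<'E'
from h import *
np.set_printoptions(precision=1,suppress=True)
for p in (-40,-60,-70):
  for a in (-40,0,40,90):
    a_=np.radians(a); pp=np.radians(p)
    d=np.array([np.cos(a_),np.sin(a_)])
    P=[629-d[0]*170,-62-d[1]*170,190]
    q=robot.inverse_kinematics(P,[np.pi,pp,a_]); print(p,a,None if q is None else np.array(q))
robot.reach([555,-62,260],DOWN(0))
c=cam('wrist','w2.png'); print(robot.read_state()['t'])
for l in ['spindle_hole','spindle_foot']:
    for d in robot.tip_of('wrist',l)[:2]: print(l,d['conf'],w(c,d['location']),proj(c,w(c,d['location'])))
for i in masks('wrist',c,'spindle_foot',12): print(i)
for i in masks('wrist',c,'spindle_hole',12): print(i)
E
```

```text
-40 -40 [ 0.2  0.4 -1.1  2.2  1.2  1.2  2.4]
-40 0 None
-40 40 [ 0.1  0.4  0.8  2.2 -1.2  1.1  0.8]
-40 90 [ 0.4  0.8  0.4  1.3 -0.8  1.7  0.9]
-60 -40 [-0.1  0.7 -1.1  2.4  1.4  1.7  1.9]
-60 0 None
-60 40 [ 1.1  0.5 -0.3  2.2 -1.3  0.9  1. ]
-60 90 [ 0.5  1.   0.4  1.1 -1.   1.9  0.9]
-70 -40 [-0.2  0.9 -1.1  2.4  1.4  2.   1.7]
-70 0 None
-70 40 [ 1.3  0.7 -0.5  2.2 -1.3  1.   1.1]
-70 90 [ 0.8  1.1 -0.2  1.  -0.8  1.9  0.7]
6.3083
spindle_hole 0.66 [483.9 -33.7  12.5] [235.1 217.5]
spindle_foot 0.67 [630.3 -60.5  11.4] [254.3 107.6]
spindle_foot 0.66 [433.6 -24.2  16.9] [228.8 252.3]
(0.56, [630.6, -65.7], [258.3, 107.3], 4025, [131, 86, 61])
(0.83, [630.8, -65.9], [258.5, 107.2], 4022, [131, 86, 61])
```

View pics/w2.png

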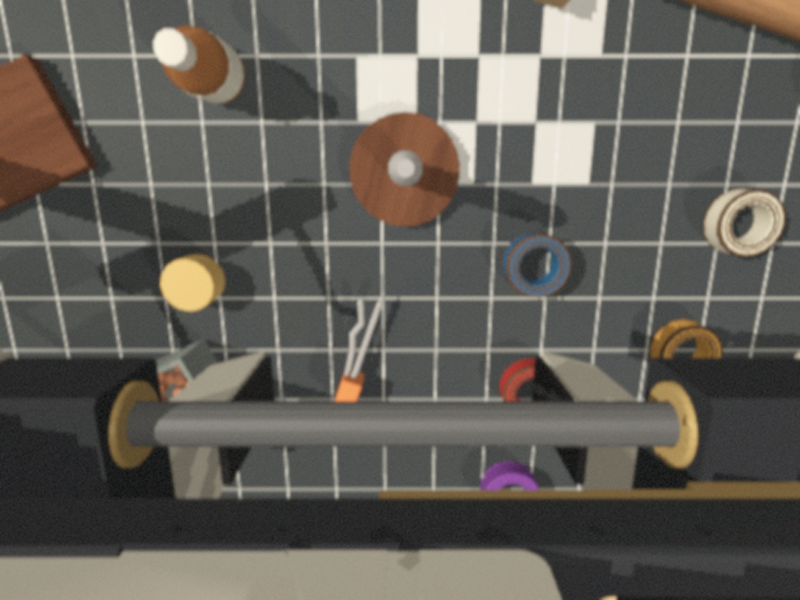

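```bash
cat >> h.py <<'E'
def st(msg=''):
    s=robot.read_state(); print(msg,'t',round(s['t'],2),'p',np.round(s['position'],1),'rpy',np.round(s['tool_rot'],3),'F',np.round(s['wrist_force'],1),'gap',round(s['finger_gap'],1)); return s
def pick(x,y,yaw=0,z=4,f=25):
    robot.reach([x,y,110],DOWN(yaw)); 
    hit=robot.move_linear([x,y,z],speed=120,stop_force=12); s=st(f'down hit={hit}')
    robot.close_gripper(f); st('closed')
    robot.move_linear([x,y,175],speed=200); st('lifted')
def place(x,y,yaw=0,zrel=100):
    robot.reach([x,y,175],DOWN(yaw)); st('over')
def lower(x,y,z):
    hit=robot.move_linear([x,y,z],speed=80,stop_force=8); st(f'lower hit={hit}')
    robot.open(); robot.dwell(0.3); st('open')
    robot.move_linear([x,y,175],speed=200)
E
python3 - <<'E'
from h import *
pick(436.4,-180)
place(630.7,-64.3)
cam('wrist','w3.png'); cam('side','s3.png')
E
```

```text
down hit=False t 8.44 p [ 436.8 -180.2    4.4] rpy [ 3.141e+00 -1.000e-03  0.000e+00] F [ 0.6 -0.1 -0.5] gap 91.8
closed t 9.14 p [ 436.5 -180.     4.1] rpy [-3.141 -0.    -0.   ] F [0.7 0.5 1.6] gap 53.5
lifted t 10.15 p [ 435.9 -179.5  174.1] rpy [-3.141e+00  1.000e-03  0.000e+00] F [-0.3  0.6 -0.9] gap 53.1
over t 11.05 p [629.5 -66.  174.6] rpy [ 3.14e+00  1.00e-03 -2.00e-03] F [-0.5 -0.3 -1. ] gap 53.7
```

View pics/w3.png

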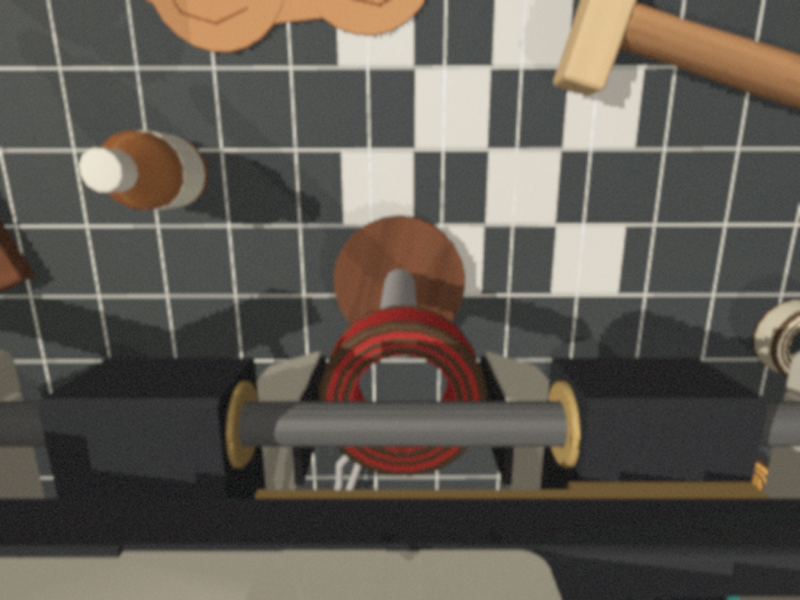

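View pics/s3.png

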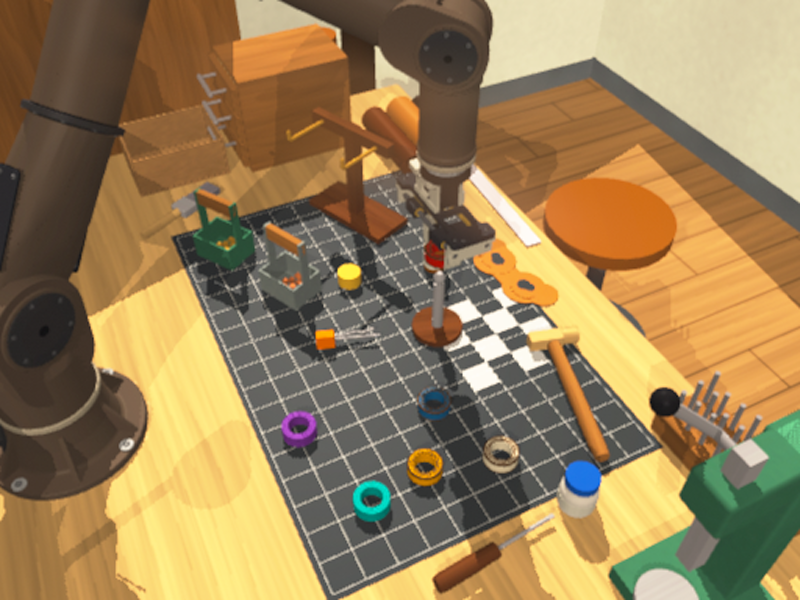

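Wrist view: the red spool is gripped and centred at (403,388). The spindle tip and foot show at (400,275), in line with it. The side view shows blue moved from (425,385) to (434,403), so it has been knocked and I'll re-measure it.

```bash
python3 - <<'E'
from h import *
c=cam('wrist'); s=st()
print('spool est',onz(c,np.array([403,388])/1.5625,s['position'][2]+7))
print('foot est',onz(c,np.array([399,282])/1.5625,12), c['extrinsics'][:3,3])
robot.move_linear([630.7,-64.3,150],speed=100); st()
lower(630.7,-64.3,100)
c=cam('wrist','w4.png'); cam('side','s4.png')
E
```

```text
t 11.2 p [629.6 -66.  175.5] rpy [-3.141e+00 -0.000e+00 -3.000e-03] F [ 0.1 -0.6 -0.9] gap 53.0
spool est [629.820085   -68.54746003 182.4779328 ]
foot est [629.31237004 -66.23468825  12.        ] [699.43807236 -68.35311181 333.2198276 ]
 t 11.6 p [630.2 -64.4 149.6] rpy [-3.142e+00  1.000e-03 -0.000e+00] F [-0.4 -1.   0.4] gap 53.0
lower hit=False t 12.38 p [630.9 -64.5 100.2] rpy [ 3.141 -0.    -0.   ] F [ 0.5  0.4 -0.5] gap 53.2
open t 13.47 p [630.7 -64.3 100. ] rpy [ 3.142  0.    -0.   ] F [0.9 0.1 0.6] gap 91.6
```

View pics/w4.png

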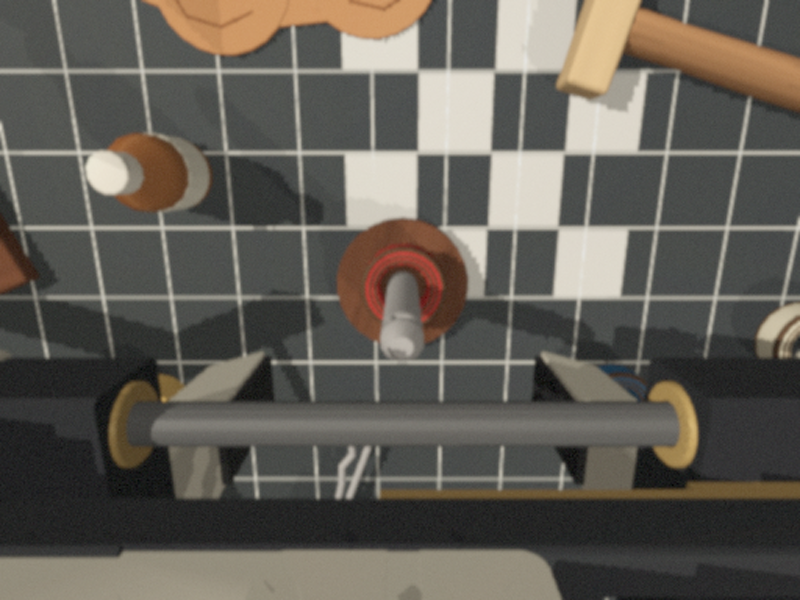

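View pics/s4.png

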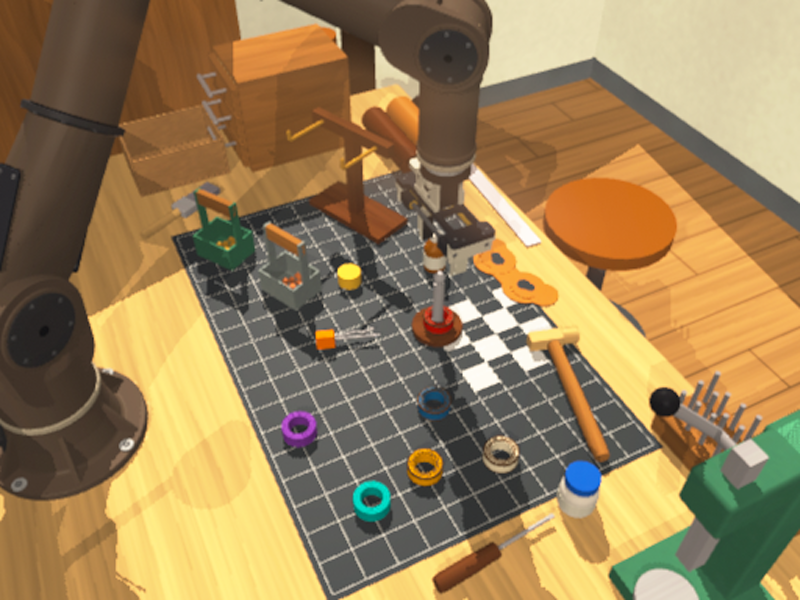

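Red is seated on the foot (side 438,322). Next is blue, re-measured.

```bash
python3 - <<'E'
from h import *
c=cam('side'); print('side blue',onz(c,np.array([434,403])/1.5625,11))
for o in masks('side',c,'spool3_mid',11): print(o)
P=onz(c,np.array([434,403])/1.5625,11)
robot.reach([P[0]-60,P[1],200],DOWN(0))
for k in (0,1):
  c=cam('wrist','w5.png')
  for l in ('spool3_mid','spool2_mid','spool4_mid'):
    for o in masks('wrist',c,l,11): print(l,o)
st()
E
```

```text
side blue [ 543.04915684 -214.43563465   11.        ]
(0.84, [540.2, -216.1], [277.1, 258.8], 376, [48, 65, 84])
spool3_mid (0.62, [542.5, -218.6], [260.8, 123.5], 1484, [107, 113, 122])
spool4_mid (0.59, [473.9, -317.6], [346.5, 185.0], 1564, [200, 154, 86])
spool4_mid (0.54, [392.6, -311.3], [336.2, 250.0], 93, [78, 170, 157])
spool3_mid (0.66, [542.5, -218.7], [260.6, 123.1], 1402, [107, 114, 123])
spool2_mid (0.66, [588.5, -348.9], [384.5, 78.7], 2092, [203, 190, 163])
spool4_mid (0.64, [393.1, -311.6], [336.1, 249.3], 96, [78, 170, 157])
spool4_mid (0.59, [473.7, -317.8], [346.4, 184.9], 1565, [201, 155, 87])
 t 15.46 p [ 483.4 -214.1  199.8] rpy [3.141e+00 0.000e+00 1.000e-03] F [ 0.8 -0.3 -0.5] gap 91.9
```

View pics/w5.png

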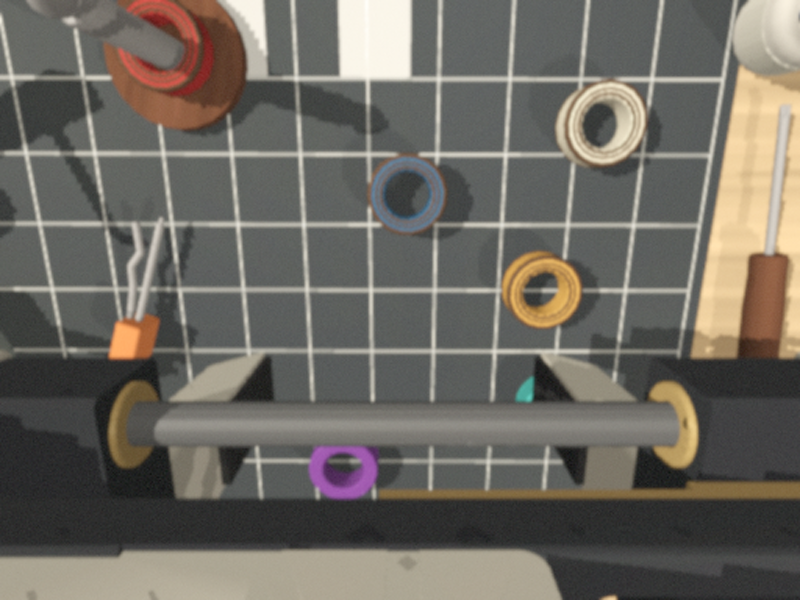

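Blue is now at (542,-216), pixel (408,194). The other spools haven't moved.

```bash
python3 - <<'E'
from h import *
for n in('side','top'):
    c=cam(n)
    for d in robot.tip_of(n,'glue')[:1]: print('glue',d['conf'],w(c,d['location']))
pick(542.5,-216.2)
place(630.4,-64)
robot.move_linear([630.4,-64,150],speed=100); st()
lower(630.4,-64,100)
c=cam('side','s6.png')
for l in ('spool2_mid','spool4_mid','spool1_mid','spool3_mid'):
    for o in masks('side',c,l,11): print(l,o)
E
```

```text
glue 0.84 [ 6.43614809e+02 -4.55662224e+02 -2.80430940e-03]
glue 0.73 [ 642.25462945 -457.68232061   -2.58247217]
down hit=False t 17.2 p [ 542.9 -216.6    4.7] rpy [ 3.141e+00 -1.000e-03 -0.000e+00] F [-0.1 -0.4  1.1] gap 91.3
closed t 17.89 p [ 542.5 -216.2    4.1] rpy [-3.142 -0.     0.   ] F [ 0.9 -0.3  2.1] gap 53.7
lifted t 18.9 p [ 541.9 -215.6  173.9] rpy [-3.141e+00  1.000e-03  0.000e+00] F [ 0.7 -0.2 -1.5] gap 54.3
over t 19.63 p [630.  -63.8 174. ] rpy [3.141e+00 2.000e-03 1.000e-03] F [ 0.6 -0.2 -0.9] gap 53.7
 t 20.03 p [629.7 -64.8 149.6] rpy [-3.142e+00  1.000e-03 -2.000e-03] F [-0.2 -1.2 -0.3] gap 53.8
lower hit=False t 20.81 p [630.6 -64.2 100.2] rpy [ 3.141 -0.    -0.   ] F [ 0.2 -0.4  0. ] gap 53.9
open t 21.9 p [630.4 -64.  100. ] rpy [ 3.142 -0.    -0.   ] F [0.  0.6 0.2] gap 91.8
spool2_mid (0.91, [586.6, -343.6], [319.5, 290.4], 410, [163, 140, 104])
spool2_mid (0.39, [626.6, -71.8], [280.1, 210.0], 92, [154, 15, 3])
spool4_mid (0.9, [377.0, -330.6], [237.3, 320.9], 370, [0, 189, 170])
spool4_mid (0.64, [471.8, -312.1], [270.6, 298.6], 407, [194, 122, 0])
spool1_mid (0.94, [327.6, -165.2], [190.8, 274.8], 396, [122, 52, 139])
spool1_mid (0.64, [359.0, 362.9], [140.6, 147.6], 1272, [42, 73, 51])
spool3_mid (0.6, [647.7, -35.2], [280.5, 199.1], 230, [64, 72, 93])
```

View pics/s6.png

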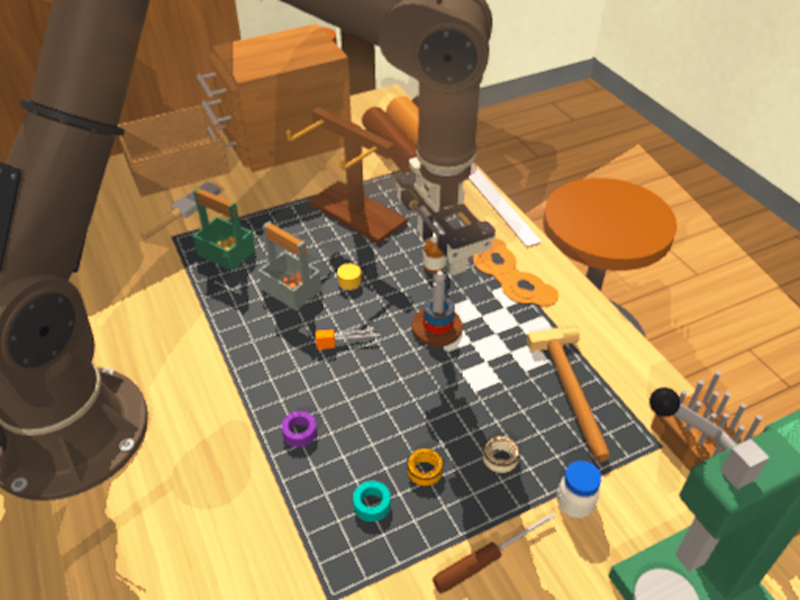

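Blue is stacked; amber and cream are unmoved. The side-image candidates for amber are the amber ring (425,466) and the turquoise one (371,500). Amber matches the yellow-orange median colour [194,122,0].

```bash
python3 - <<'E'
from h import *
pick(473.8,-315.3)
place(630.4,-64)
robot.move_linear([630.4,-64,150],speed=100); st()
lower(630.4,-64,100)
c=cam('side','s7.png')
for l in ('spool2_mid',):
    for o in masks('side',c,l,11): print(l,o)
robot.reach([530,-330,200],DOWN(-0.5))
c=cam('wrist','w7.png')
for l in ('spool2_mid',):
    for o in masks('wrist',c,l,11): print(l,o)
st()
E
python3 - <<'E'
import cv2,numpy as np
a=cv2.imread('pics/s7.png')[180:480,280:680];b=cv2.imread('pics/w7.png')
cv2.imwrite('pics/c7.png',np.hstack([cv2.resize(a,(400,300)),cv2.resize(b,(400,300))]))
E
```

```text
down hit=False t 24.87 p [ 474.2 -315.7    4.6] rpy [ 3.141e+00 -1.000e-03 -0.000e+00] F [-0.5  0.  -0.2] gap 92.2
closed t 25.56 p [ 473.8 -315.3    4.1] rpy [-3.142 -0.    -0.   ] F [0.7 0.9 0.9] gap 53.4
lifted t 26.57 p [ 473.4 -314.6  173.9] rpy [-3.141e+00  1.000e-03  0.000e+00] F [ 0.1  0.5 -1. ] gap 53.7
over t 27.7 p [629.6 -66.4 175.1] rpy [ 3.14e+00  0.00e+00 -3.00e-03] F [-1.  -0.5 -0.4] gap 53.7
 t 28.1 p [629.8 -64.8 149.6] rpy [ 3.142e+00  1.000e-03 -1.000e-03] F [-0.6  0.  -0.7] gap 53.8
lower hit=False t 28.88 p [630.6 -64.2 100.2] rpy [ 3.141 -0.    -0.   ] F [-0.1 -0.1 -1.5] gap 53.6
open t 29.98 p [630.4 -64.  100. ] rpy [ 3.142  0.    -0.   ] F [ 0.7 -0.3  1.1] gap 92.3
spool2_mid (0.74, [587.5, -344.9], [320.1, 290.7], 378, [164, 140, 104])
spool2_mid (0.43, [440.8, 195.8], [183.2, 171.7], 1322, [98, 93, 81])
spool2_mid (0.26, [708.8, 100.2], [277.0, 164.1], 232, [166, 140, 114])
spool2_mid (0.59, [588.2, -348.0], [246.9, 123.0], 1509, [192, 178, 152])
 t 31.8 p [ 531.5 -327.9  199.4] rpy [-3.141e+00  1.000e-03 -4.960e-01] F [-0.4 -0.7  0.5] gap 91.7
```

View pics/c7.png

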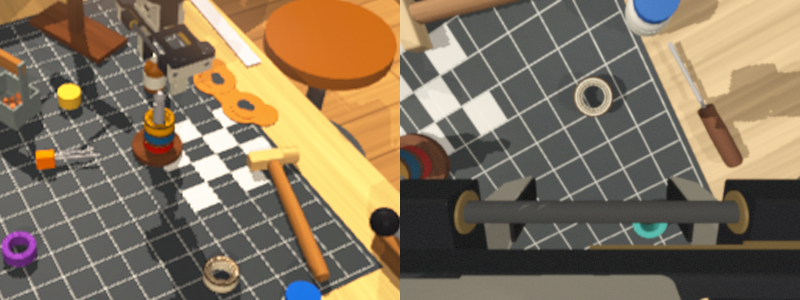

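Red, blue and amber are stacked (side crop 158,130); cream is at (589,-346).

```bash
python3 - <<'E'
from h import *
pick(589.2,-345.8,yaw=-0.5)
place(630.4,-64,yaw=-0.5)
robot.move_linear([630.4,-64,150],speed=100); st()
lower(630.4,-64,101)
a=np.radians(40);d=np.array([np.cos(a),np.sin(a)])
robot.move_linear([560,-100,230],speed=200)
c=cam('side','s8.png'); K=c['img'][:,:,::-1]
cv2.imwrite('pics/c8.png',cv2.resize(K[150:230,240:320],(800,600)[:1]*0+(600,600),interpolation=cv2.INTER_CUBIC))
st()
E
```

```text
down hit=False t 33.35 p [ 589.6 -346.3    4.8] rpy [ 3.141e+00 -1.000e-03 -5.000e-01] F [ 0.4 -0.2  0.3] gap 91.5
closed t 34.04 p [ 589.2 -345.8    4.1] rpy [-3.142 -0.    -0.5  ] F [ 1.1 -0.1  1. ] gap 53.5
lifted t 35.05 p [ 588.8 -345.1  173.7] rpy [-3.141e+00  2.000e-03 -5.000e-01] F [ 1.  -0.1 -0.3] gap 53.5
over t 36.15 p [630.1 -65.9 175.1] rpy [ 3.141e+00 -1.000e-03 -5.020e-01] F [ 0.6 -0.6 -0.9] gap 53.5
 t 36.55 p [629.9 -64.7 149.3] rpy [ 3.141e+00  1.000e-03 -5.010e-01] F [ 0.3 -0.7 -0.9] gap 53.5
lower hit=False t 37.31 p [630.5 -64.2 101.2] rpy [ 3.141 -0.    -0.5  ] F [-0.2  0.5 -0.4] gap 53.4
open t 38.41 p [630.4 -64.  101. ] rpy [-3.142 -0.    -0.5  ] F [-0.5  1.1 -0.2] gap 91.7
 t 39.61 p [560.6 -98.6 229. ] rpy [-3.141e+00  1.000e-03 -4.980e-01] F [0.1 0.3 0.7] gap 92.1
```

View pics/c8.png

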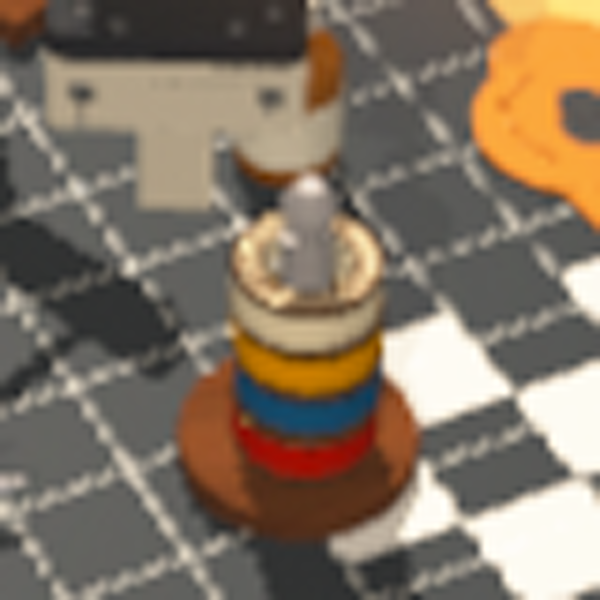

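All four spools are stacked flat on the foot. Next, the direction of the cross-hole.

```bash
python3 - <<'E'
from h import *
np.set_printoptions(precision=2,suppress=True)
print(np.array(robot.read_state()['joint_positions']))
# choose pose so that camera looks at the hole: camera = TCP + 69 toolx -158 toolz, look dir = -.26 toolx+.966 toolz
def pose(a,p,dist):
    rpy=[np.pi,np.radians(p),np.radians(a)]; M=R.from_euler('xyz',rpy).as_matrix()
    look=M@np.array([-.2566,0,.9665]); T=np.array([630.4,-64,118])
    return T-look*dist-M@np.array([69,0,-158]),rpy,look
for p in(-30,-45,-60):
  for a in(-60,-40,-20,0,20,40,60):
    for dist in (220,):
      P,rpy,l=pose(a,p,dist); q=robot.inverse_kinematics(P,rpy); print(p,a,P.round(),None if q is None else np.array(q))
E
```

```text
[-0.71  0.59  1.24  1.77 -0.59  1.23 -1.37]
-30 -60 [611. -31. 159.] [-1.14  0.79  1.3   1.99 -0.49  0.66 -2.31]
-30 -40 [601. -39. 159.] [-1.14  0.63  1.27  2.15 -0.63  0.43 -1.8 ]
-30 -20 [595. -51. 159.] [-0.95  0.41  1.06  2.24 -0.76  0.25 -1.25]
-30 0 [592. -64. 159.] [-0.5   0.28  0.65  2.25 -1.    0.25 -0.56]
-30 20 [595. -77. 159.] [-0.16  0.31  0.46  2.17 -1.09  0.47 -0.04]
-30 40 [601. -89. 159.] [-0.05  0.4   0.49  2.03 -1.03  0.77  0.29]
-30 60 [611. -97. 159.] [ 0.02  0.52  0.5   1.85 -0.93  1.03  0.52]
-45 -60 [607. -23. 148.] [-1.29  0.95  1.31  2.09 -0.34  0.47 -2.6 ]
-45 -40 [594. -33. 148.] [-0.48  0.39  0.02  2.27  1.45  0.7   2.29]
-45 -20 [586. -48. 148.] [-0.73  0.35  0.58  2.46  2.47  0.37  1.69]
-45 0 [583. -64. 148.] [ 0.47  0.34 -0.52  2.43  2.79  0.4   2.  ]
-45 20 [586. -80. 148.] [ 1.13  0.57 -1.04  2.29  2.94  0.12  2.46]
-45 40 [594. -95. 148.] [ 0.58  0.46 -0.14  2.12 -1.31  0.67  0.72]
-45 60 [ 607. -105.  148.] [ 0.23  0.61  0.41  1.9  -1.17  1.17  0.84]
-60 -60 [604. -18. 134.] [-0.02  0.86 -0.89  2.02  1.49  1.73  1.96]
-60 -40 [589. -30. 134.] [-1.24  0.81  0.91  2.43  2.01  0.43  1.41]
-60 -20 [580. -46. 134.] None
-60 0 [577. -64. 134.] None
-60 20 [580. -82. 134.] [ 1.25  0.84 -1.08  2.43  3.33  0.51  2.36]
-60 40 [589. -98. 134.] [ 1.32  0.88 -1.01  2.15 -1.22  0.31  0.94]
-60 60 [ 604. -110.  134.] [ 0.69  0.73 -0.09  1.88 -1.17  1.13  0.97]
```

```bash
cat >> h.py <<'E'
def pose(a,p,dist,T=(630.4,-64,118)):
    rpy=[np.pi,np.radians(p),np.radians(a)]; M=R.from_euler('xyz',rpy).as_matrix()
    look=M@np.array([-.2566,0,.9665])
    return np.array(T)-look*dist-M@np.array([69,0,-158]),rpy
E
python3 - <<'E'
from h import *
robot.reach([540,-150,260],DOWN(0.7))
P,rpy=pose(60,-60,250); print(P)
print(robot.inverse_kinematics(P,rpy))
robot.reach(P,rpy); st()
c=cam('wrist','w9.png')
for d in robot.tip_of('wrist','spindle_hole')[:2]: print(d['conf'],w(c,d['location']),proj(c,w(c,d['location']))*1.5625)
E
```

```text
[ 592.9768128  -128.8188616   155.61227679]
[ 0.43050228  0.72239657  0.34360845  1.88843887 -1.28084662  1.39560691
  1.04729271]
 t 41.83 p [ 593.2 -127.9  155.6] rpy [-3.139 -1.047  1.047] F [-0.2  0.6  0.8] gap 91.6
```

View pics/w9.png

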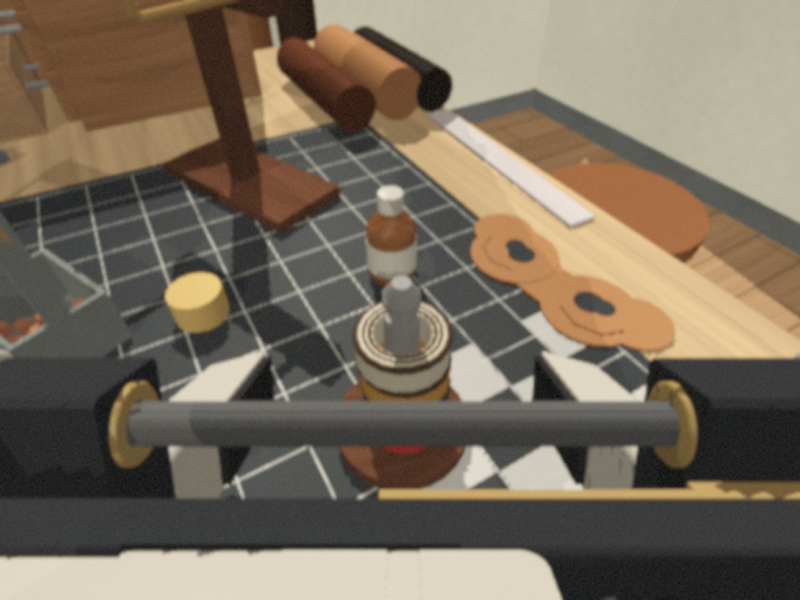

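```bash
python3 - <<'E'
from h import *
c=cam('wrist'); K=c['img'][:,:,::-1]
cv2.imwrite('pics/c9.png',cv2.resize(K[170:240,225:295],(600,600),interpolation=cv2.INTER_CUBIC))
print(-c['extrinsics'][:3,2],c['extrinsics'][:3,3])
E
```

```text
[ 0.35017264  0.61158323 -0.70946816] [ 542.82093661 -217.61726945  295.611185  ]
```

View pics/c9.png

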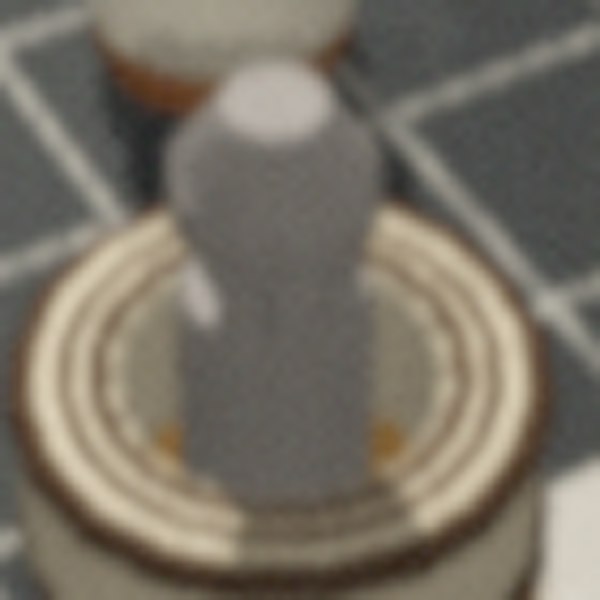

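The cross-hole shows in profile, with a bright notch on the left edge at crop (200,295). So it runs roughly along azimuth −10…−30°, opening towards the robot. I need a look from the robot side.

```bash
python3 - <<'E'
from h import *
np.set_printoptions(precision=2,suppress=True)
for a in(-40,-30,-20,-10,0):
  for p in (-40,-50,-55,-60,-70):
    for dist in (220,260,300):
      for dz in (118,):
        P,rpy=pose(a,p,dist,(630.4,-64,dz)); q=robot.inverse_kinematics(P,rpy)
        if q is not None: print(a,p,dist,P.round(),np.array(q))
E
```

```text
-40 -40 220 [596. -35. 152.] [-0.87  0.4   0.6   2.25  1.14  0.41  2.63]
-40 -40 260 [583. -24. 188.] [-0.76  0.29  0.4   2.22  1.07  0.58  2.71]
-40 -40 300 [570. -13. 224.] [-0.34  0.21 -0.16  2.17  1.07  0.79  2.73]
-40 -50 220 [592. -32. 144.] [-0.53  0.44  0.02  2.31  1.58  0.79  2.09]
-40 -50 260 [575. -17. 176.] [-1.4   0.69  1.24  2.37  1.2   0.12  2.44]
-40 -50 300 [557.  -2. 209.] [-1.49  0.52  1.21  2.36  1.07  0.32  2.58]
-40 -55 220 [591. -31. 139.] [-0.44  0.51 -0.16  2.34  1.66  0.98  1.95]
-40 -55 260 [571. -14. 170.] [-0.65  0.42  0.02  2.36  1.54  0.91  2.02]
-40 -55 300 [551.   3. 200.] [-1.52  0.64  1.2   2.41  1.34  0.3   2.22]
-40 -60 220 [589. -30. 134.] [-0.35  0.6  -0.34  2.36  1.71  1.19  1.84]
-40 -60 260 [568. -11. 163.] [-0.56  0.5  -0.16  2.38  1.61  1.1   1.88]
-40 -60 300 [546.   7. 191.] [-0.78  0.42  0.02  2.4   1.49  1.03  1.95]
-40 -70 220 [588. -28. 125.] [-0.57  0.75 -0.16  2.4   1.76  1.33  1.59]
-40 -70 260 [563.  -7. 148.] [-0.65  0.69 -0.16  2.42  1.66  1.32  1.61]
-40 -70 300 [538.  14. 171.] [-0.74  0.63 -0.16  2.44  1.55  1.32  1.66]
-30 -
[... 1401 characters left out ...]
56. 152.] [ 0.74  0.46 -1.05  2.32  1.85  0.6   2.74]
-10 -40 260 [570. -53. 188.] [ 0.34  0.2  -0.52  2.34  1.77  0.3   2.73]
-10 -50 220 [581. -55. 144.] [ 0.68  0.57 -1.06  2.48  2.25  0.91  2.35]
-10 -50 260 [559. -51. 176.] [ 0.7   0.41 -1.05  2.5   2.21  0.77  2.32]
-10 -50 300 [536. -47. 209.] [ 0.75  0.24 -1.05  2.51  2.17  0.6   2.31]
0 -40 220 [586. -64. 152.] [ 0.74  0.38 -0.85  2.33  2.14  0.32  2.68]
0 -40 260 [569. -64. 188.] [ 0.61  0.22 -0.65  2.33  2.12  0.14  2.65]
0 -50 220 [580. -64. 144.] [ 0.87  0.57 -1.06  2.48  2.52  0.7   2.39]
0 -50 260 [557. -64. 176.] [ 0.92  0.41 -1.04  2.49  2.58  0.56  2.28]
0 -50 300 [534. -64. 209.] [ 0.98  0.23 -1.02  2.5   2.76  0.4   2.06]
```

```bash
python3 - <<'E'
from h import *
np.set_printoptions(precision=2,suppress=True)
print(np.array(robot.read_state()['joint_positions']))
for a in(140,150,160,170,180,-170):
  for p in (20,30,40):
    for dist in (230,260,):
        P,rpy=pose(a,p,dist); q=robot.inverse_kinematics(P,rpy)
        if q is not None: print(a,p,dist,P.round(),np.array(q))
E
```

```text
[ 0.43  0.72  0.34  1.89 -1.28  1.4   1.05]
140 20 230 [621. -56. 182.] [-0.64  0.38  0.65  1.94  0.01  0.63  0.81]
140 20 260 [608. -45. 206.] [-0.65  0.32  0.61  1.94  0.1   0.69  0.72]
140 30 230 [612. -49. 179.] [-0.72  0.34  0.59  2.08  0.47  0.48  0.29]
140 30 260 [596. -35. 200.] [-0.68  0.27  0.47  2.08  0.57  0.57  0.18]
140 40 230 [605. -42. 174.] [-1.2   0.58  1.18  2.23  0.03  0.19  0.62]
140 40 260 [586. -27. 191.] [-0.91  0.3   0.6   2.23  1.01  0.51 -0.36]
150 20 230 [619. -58. 182.] [-0.58  0.35  0.6   1.97 -0.03  0.58  1.04]
150 20 260 [605. -49. 206.] [-0.59  0.29  0.57  1.97  0.06  0.63  0.95]
150 30 230 [610. -52. 179.] [-0.68  0.3   0.58  2.14  0.44  0.36  0.52]
150 30 260 [592. -42. 200.] [-0.64  0.22  0.47  2.14  0.56  0.45  0.39]
150 40 230 [601. -47. 174.] [-0.96  0.35  0.83  2.3   1.26  0.21 -0.39]
150 40 260 [580. -35. 191.] [-1.18  0.34  1.05  2.33  1.    0.2  -0.14]
160 20 230 [619. -60. 182.] [-0.5   0.33  0.54  1.99 -0.09  0.54  1.29]
160 20 260 [602. -54. 206.] [-0.51  0.26  0.52  2.   -0.01  0.59  1.2 ]
160 30 230 [608. -56. 179.] [-0.61  0.27  0.58  
[... 841 characters left out ...]
.] [-0.26  0.24  0.34  2.18 -0.46  0.24  2.05]
180 30 260 [586. -64. 200.] [-0.28  0.17  0.36  2.2  -0.32  0.27  1.91]
180 40 230 [597. -64. 174.] [ 0.88  0.41 -1.03  2.28  1.84  0.35 -0.14]
180 40 260 [572. -64. 191.] [ 0.91  0.31 -1.02  2.31  1.78  0.26 -0.1 ]
-170 20 230 [618. -66. 182.] [-0.15  0.31  0.28  1.97 -0.34  0.56  2.11]
-170 20 260 [601. -69. 206.] [-0.15  0.25  0.28  1.98 -0.29  0.6   2.07]
-170 30 230 [607. -68. 179.] [-0.04  0.25  0.18  2.14 -0.68  0.31  2.48]
-170 30 260 [586. -72. 200.] [-0.07  0.19  0.22  2.16 -0.61  0.35  2.41]
-170 40 230 [597. -70. 174.] [ 0.96  0.42 -0.98  2.25  1.81  0.15  0.12]
-170 40 260 [573. -74. 191.] [ 1.08  0.37 -1.08  2.27  1.52  0.12  0.42]
```

Use a=170, p=30, going up first.

```bash
python3 - <<'E'
from h import *
P0=robot.read_state()['position']
robot.move_linear([P0[0]-60,P0[1]-40,300],speed=250)
P,rpy=pose(170,30,260); robot.reach(np.array(P)+[-20,0,60],rpy); robot.move_linear(P,speed=150); st()
c=cam('wrist','w10.png'); K=c['img'][:,:,::-1]
u=proj(c,[630.4,-64,118]).astype(int); print(u,-c['extrinsics'][:3,2])
u=np.clip(u,40,[471,343])
cv2.imwrite('pics/c10.png',cv2.resize(K[u[1]-40:u[1]+40,u[0]-40:u[0]+40],(600,600),interpolation=cv2.INTER_CUBIC))
E
```

```text
t 44.61 p [586.2 -57.1 199.6] rpy [-3.141  0.522  2.965] F [ 0.4 -0.1 -0.1] gap 91.7
[260 196] [ 0.69555225 -0.12452619 -0.70760179]
```

View pics/c10.png

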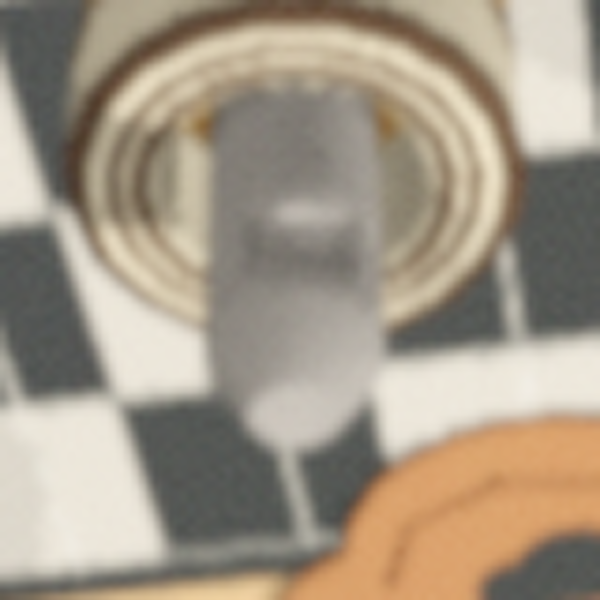

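View pics/w10.png

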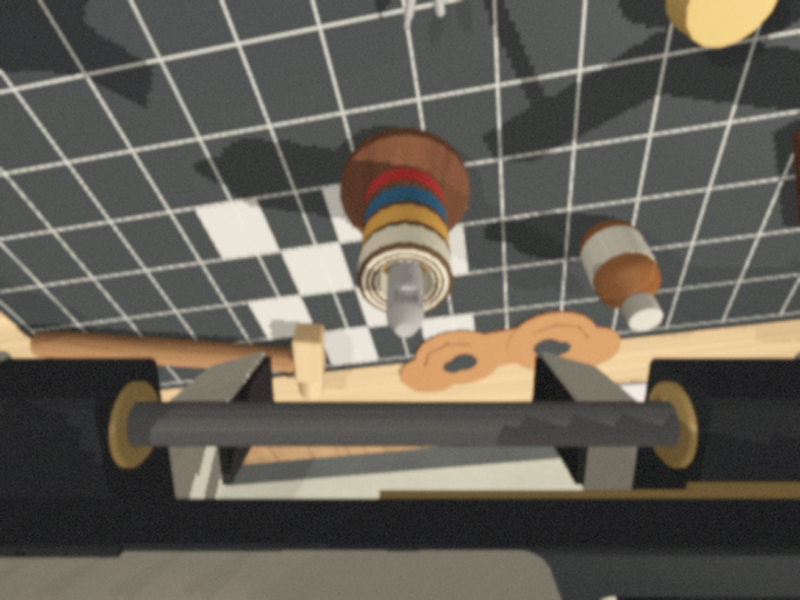

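The near hole mouth is visible at crop (303,235) on the spindle axis at (297), so the hole direction is about −14°. Two more azimuths should pin it down.

```bash
python3 - <<'E'
from h import *
tiles=[]
for a in (150,-175):
    P,rpy=pose(a,30,230); robot.reach(P,rpy); robot.dwell(0.2); st()
    c=cam('wrist',f'w11_{a}.png'); K=c['img'][:,:,::-1]
    u=proj(c,[630.4,-64,118]).astype(int); v=-c['extrinsics'][:3,2]; print(u,np.degrees(np.arctan2(v[1],v[0])),proj(c,[630.4,-64,12]),proj(c,[630.4,-64,136]))
    tiles.append(cv2.resize(K[u[1]-30:u[1]+30,u[0]-30:u[0]+30],(400,400),interpolation=cv2.INTER_CUBIC))
cv2.imwrite('pics/c11.png',np.hstack(tiles))
E
```

```text
t 45.52 p [609.7 -53.3 179.1] rpy [3.141 0.524 2.616] F [ 0.5 -0.5  0. ] gap 91.8
[261 194] -30.065037516079837 [260.34370912 118.69088209] [261.39335551 212.66266962]
 t 47.1 p [607.  -65.4 178.5] rpy [-3.142  0.523 -3.053] F [ 0.4 -0.2 -0.4] gap 91.8
[259 196] 5.044602683669197 [258.77850509 120.31798391] [259.16994899 214.60409778]
```

View pics/c11.png

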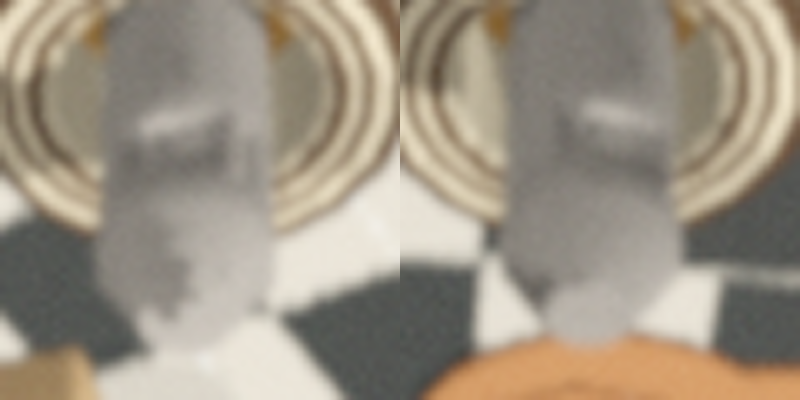

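The three views cross zero at about −18°, so the hole direction is azimuth −18°. Next, a close look at the clip.

```bash
python3 - <<'E'
from h import *
P0=robot.read_state()['position']
robot.move_linear([P0[0]-80,P0[1],260],speed=250)
robot.reach([395,5,180],DOWN(-0.37)); robot.dwell(0.2); st()
c=cam('wrist','w12.png')
for l,z in (('clip_tab',30),):
    for o in masks('wrist',c,l,z): print(l,o)
for l in ('clip_tab','clip_seat'):
    for d in robot.tip_of('wrist',l)[:2]: print(l,d['conf'],w(c,d['location']),proj(c,w(c,d['location']))*1.5625)
img=c['img'].astype(int)
m=((img[:,:,0]>170)&(img[:,:,1]<150)&(img[:,:,2]<90)).astype(np.uint8)
n,lab,stt,ce=cv2.connectedComponentsWithStats(m); print(stt,ce)
E
```

```text
t 51.03 p [395.    4.8 180. ] rpy [-3.141 -0.    -0.37 ] F [-0.4 -0.4  1. ] gap 91.6
clip_tab (0.59, [475.0, -25.6], [254.7, 95.9], 1613, [215, 178, 144])
clip_tab (0.21, [433.6, 147.0], [113.7, 198.4], 7578, [111, 99, 87])
clip_tab 0.7 [437.16723455 -19.55378516  16.97510632] [410.60513616 211.08544271]
clip_seat 0.63 [484.50556753 -34.46572229  16.61963262] [405.84629664 130.75545366]
clip_seat 0.16 [430.49941979 140.76942593   1.43843258] [205.14894094 300.30898188]
[[     0      0    512    384 196460]
 [   109     70      2      2      2]
 [   115     78      1      1      1]
 [   117     85      1      1      1]
 [   118     89      1      1      1]
 [   117     95      1      2      2]
 [   115    100      1      1      1]
 [   111    105      2      2      2]
 [   107    109      1      1      1]
 [   261    122      8     24     39]
 [   250    137      1      1      1]
 [   250    143      1      1      1]
 [   252    149     17      7     23]
 [   114    165      8      7     40]
 [   149    189      1      1      1]
 [   132    191      1      1      1]
 [   144    200   
[... 1087 characters left out ...]
  ]
 [262.04347826 154.04347826]
 [117.525      167.675     ]
 [149.         189.        ]
 [132.         191.        ]
 [144.         200.        ]
 [152.         200.        ]
 [127.         202.        ]
 [135.         202.        ]
 [139.         203.        ]
 [143.         202.        ]
 [152.         203.        ]
 [118.         204.5       ]
 [124.5        204.        ]
 [134.         206.        ]
 [138.         205.        ]
 [122.         206.        ]
 [117.         208.        ]
 [ 89.5        210.5       ]
 [ 87.         213.        ]
 [136.         213.2       ]
 [ 83.5        217.5       ]
 [ 78.5        223.5       ]
 [ 67.         228.        ]
 [ 71.         228.        ]]
```

View pics/w12.png

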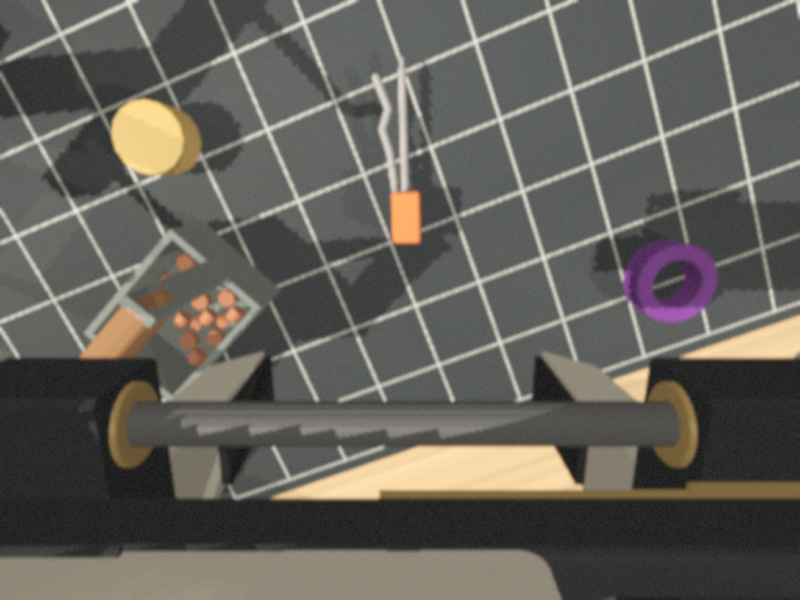

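```bash
python3 - <<'E'
from h import *
c=cam('wrist')
for p in ((406,217),(406,191),(406,243),(392,217),(420,217)): print(p,onz(c,np.array(p)/1.5625,30))
for p in ((402,62),(402,130),(402,185)): print('leg',p,onz(c,np.array(p)/1.5625,15))
ct=cam('top'); im=cv2.resize(ct['img'][210:280,110:230,::-1],(800,467),interpolation=cv2.INTER_CUBIC); cv2.imwrite('pics/ct.png',im)
for p in ((272,383),(312,362)): print('bar2',onz(ct,np.array(p)/1.5625,138))
E
```

```text
(406, 217) [435.72061133 -15.56960391  30.        ]
(406, 191) [450.56570462 -21.28671024  30.        ]
(406, 243) [420.45795103  -9.69168517  30.        ]
(392, 217) [438.90068667  -7.36290763  30.        ]
(420, 217) [432.54033348 -23.77682282  30.        ]
leg (402, 62) [522.31684015 -46.44458992  15.        ]
leg (402, 130) [485.90958238 -32.33303505  15.        ]
leg (402, 185) [454.56291552 -20.18297936  15.        ]
bar2 [410.2699602  176.81581911 138.        ]
bar2 [449.12798414 101.29084988 138.        ]
```

View pics/ct.png

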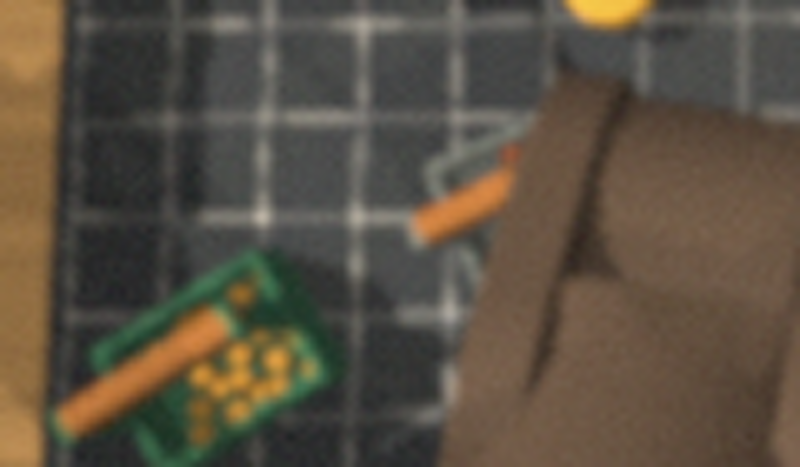

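The clip is lined up with the tool at −21°. The grey tote's bar end stays about 16 mm clear of the gripper body. Gripping.

```bash
python3 - <<'E'
from h import *
X,Y=436.3,-13.8
robot.move_linear([X,Y,80],speed=150); st()
hit=robot.move_linear([X,Y,3],speed=80,stop_force=10); s=st(f'down {hit}')
robot.dwell(0.2); st()
robot.close_gripper(40); s=st('closed')
robot.move_linear([X,Y,130],speed=120); st()
c=cam('wrist','w13.png')
E
```

```text
t 52.22 p [436.3 -13.8  80.4] rpy [-3.142 -0.    -0.37 ] F [-0.5 -0.3  0.6] gap 92.1
down False t 53.33 p [436.6 -13.8   3.3] rpy [-3.141e+00 -1.000e-03 -3.700e-01] F [ 0.3 -0.1 -0.7] gap 91.8
 t 53.52 p [436.5 -13.7   3.3] rpy [-3.141e+00 -1.000e-03 -3.700e-01] F [-0.1 -0.2  0.1] gap 91.9
closed t 54.66 p [436.3 -13.8   3. ] rpy [-3.142 -0.    -0.37 ] F [-0.3 -0.9 -0.3] gap 17.7
 t 55.87 p [435.9 -13.7 129.5] rpy [ 3.141e+00  1.000e-03 -3.700e-01] F [-0.4  0.6 -0.7] gap 18.0
```

View pics/w13.png

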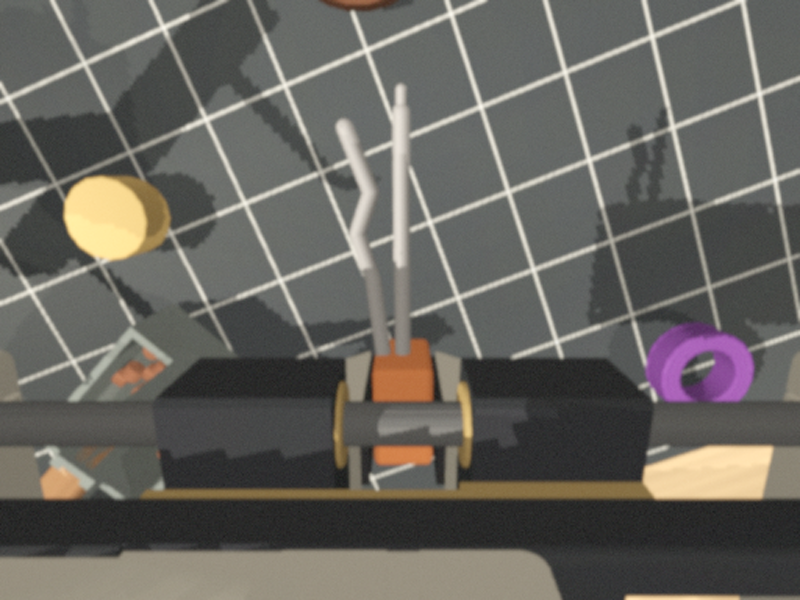

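The clip is held with the leg straight up the image, tip at (400,88). Moving to a pre-insert pose at yaw −18°.

```bash
cat >> h.py <<'E'
S=np.array([630.2,-65.]); H=np.radians(-18)
def ins(d,z=104,lat=0.,h=H):
    u=np.array([np.cos(h),np.sin(h)]);n=np.array([-u[1],u[0]])
    return [*(S-d*u+lat*n),z]
E
python3 - <<'E'
from h import *
robot.reach(ins(130,150),DOWN(H)); st()
robot.move_linear(ins(122),speed=100); robot.dwell(0.2); st()
c=cam('wrist','w14.png'); cam('side','s14.png')
print(proj(c,[*S,136])*1.5625,proj(c,[*S,116])*1.5625)
K=c['img'][:,:,::-1]; cv2.imwrite('pics/c14.png',cv2.resize(K[30:180,205:315],(587,800)[::1],interpolation=cv2.INTER_CUBIC)[:,:])
E
python3 -c "
import cv2;a=cv2.imread('pics/c14.png');cv2.imwrite('pics/c14.png',cv2.resize(a,(440,600)))
a=cv2.imread('pics/s14.png')[230:350,380:500];cv2.imwrite('pics/s14c.png',cv2.resize(a,(600,600),interpolation=2))"
```

```text
t 56.32 p [507.2 -25.6 149.5] rpy [ 3.14   0.    -0.315] F [-0.5  0.5 -0.7] gap 17.9
 t 57.13 p [514.5 -27.3 104.5] rpy [-3.141e+00 -1.000e-03 -3.140e-01] F [-0.   0.6 -0.6] gap 17.7
[394.65286409 -60.4052599 ] [395.76764007 -24.80742328]
```

View pics/c14.png

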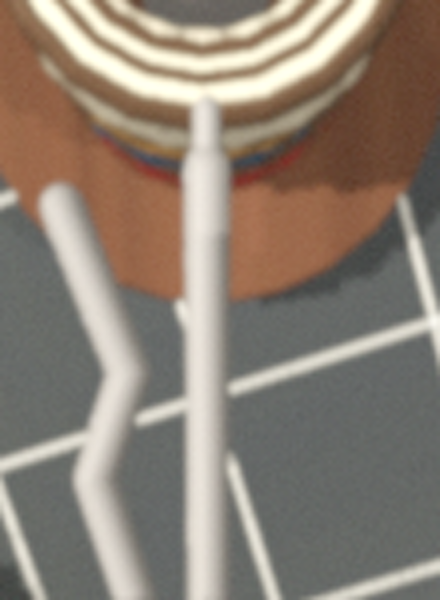

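View pics/s14c.png

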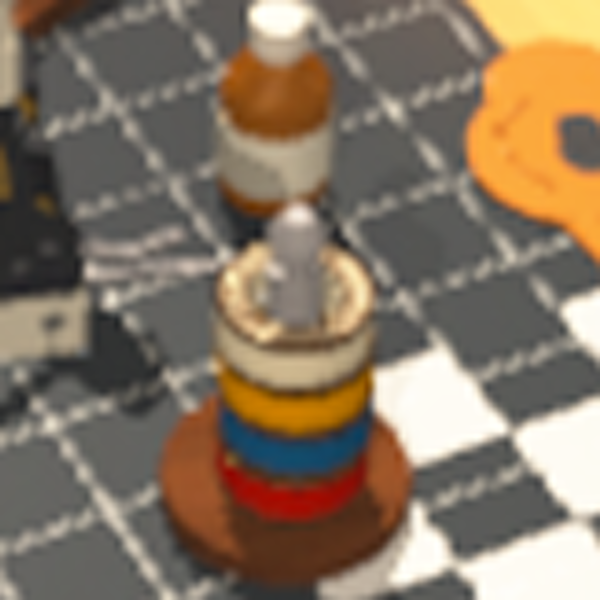

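```bash
python3 - <<'E'
from h import *
robot.move_linear(ins(122,150),speed=150)
robot.move_linear(ins(106,150),speed=100); robot.dwell(0.2); st()
c=cam('wrist','w15.png')
print(proj(c,[*S,136]),proj(c,[*S,116]))
K=c['img'][:,:,::-1]; cv2.imwrite('pics/c15.png',cv2.resize(K[0:130,205:315],(508,600),interpolation=cv2.INTER_CUBIC))
E
```

```text
t 58.2 p [528.8 -32.2 149.7] rpy [ 3.141e+00  1.000e-03 -3.140e-01] F [ 0.4  0.1 -1.2] gap 17.6
[253.36152738  38.23685152] [253.76992749  46.3437371 ]
```

View pics/c15.png

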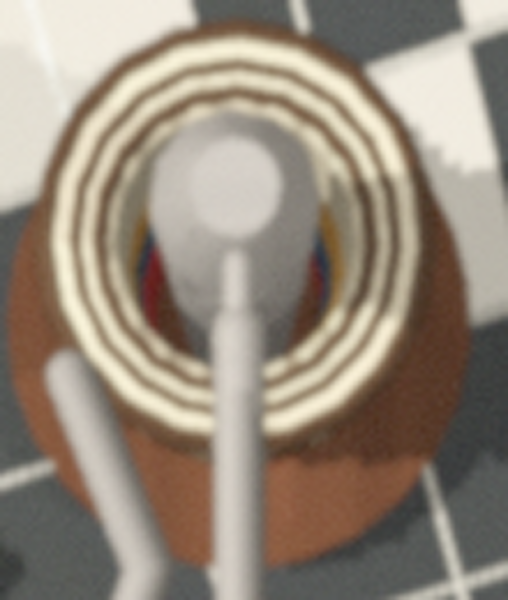

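Leg column 237 matches the spindle apex column 236 in the crop, so they are laterally aligned to under 0.5 mm. Inserting.

```bash
python3 - <<'E'
from h import *
robot.move_linear(ins(122,150),speed=150)
robot.move_linear(ins(122),speed=100); robot.dwell(0.2); st()
hit=robot.move_linear(ins(98),speed=50,stop_force=8); st(f'a {hit}')
hit=robot.move_linear(ins(86),speed=25,stop_force=8); st(f'b {hit}')
c=cam('wrist','w16.png'); K=c['img'][:,:,::-1]; cv2.imwrite('pics/c16.png',cv2.resize(K[0:150,185:335],(600,600),interpolation=cv2.INTER_CUBIC))
E
```

```text
t 59.32 p [514.7 -27.4 104.6] rpy [-3.141e+00 -1.000e-03 -3.140e-01] F [ 0.2  0.4 -1.3] gap 17.3
a False t 59.95 p [536.9 -34.9 103.8] rpy [ 3.141  0.    -0.314] F [-0.6 -0.5 -0.6] gap 18.1
b False t 60.58 p [548.4 -38.5 104. ] rpy [ 3.142  0.    -0.314] F [-0.8  0.4 -1.4] gap 17.7
```

View pics/c16.png

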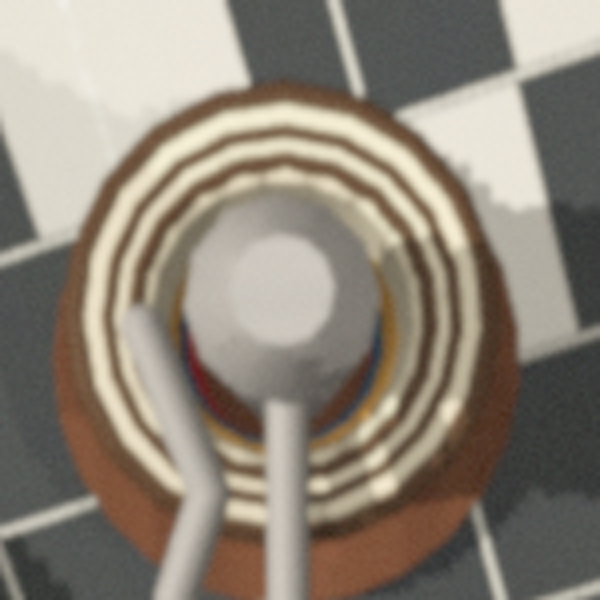

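The tip is in the hole (crop 285,400) with no contact force. Pushing home.

```bash
python3 - <<'E'
from h import *
for d in (76,70,66,62,58,55):
    hit=robot.move_linear(ins(d),speed=30,stop_force=22); st(f'{d} {hit}')
    if hit: break
robot.dwell(0.2); st()
c=cam('wrist','w17.png'); K=c['img'][:,:,::-1]; cv2.imwrite('pics/c17.png',cv2.resize(K[60:240,165:345],(600,600),interpolation=cv2.INTER_CUBIC))
print(proj(c,[*S,136]))
E
```

```text
76 False t 61.12 p [558.1 -41.6 104. ] rpy [ 3.142 -0.    -0.314] F [ 0.4  0.3 -0.6] gap 17.3
70 False t 61.47 p [564.  -43.2 104. ] rpy [-3.141 -0.    -0.314] F [ 0.3  1.9 -0.8] gap 17.6
66 False t 61.75 p [568.4 -44.7 104.3] rpy [-3.141e+00 -2.000e-03 -3.140e-01] F [ 3.5  2.  -0.5] gap 17.7
62 False t 62.03 p [571.7 -46.1 104.1] rpy [ 3.141e+00 -1.000e-03 -3.140e-01] F [ 2.6  1.3 -1.1] gap 17.4
58 False t 62.32 p [575.2 -47.4 104. ] rpy [ 3.141 -0.    -0.315] F [ 2.   1.4 -0.9] gap 17.9
55 False t 62.57 p [577.8 -48.3 104. ] rpy [ 3.141  0.    -0.315] F [ 0.9 -0.1 -0.9] gap 18.0
 t 62.77 p [577.8 -48.1 104. ] rpy [ 3.141  0.    -0.314] F [ 0.  -1.1 -0.6] gap 17.6
[252.44984929 151.67414832]
```

View pics/c17.png

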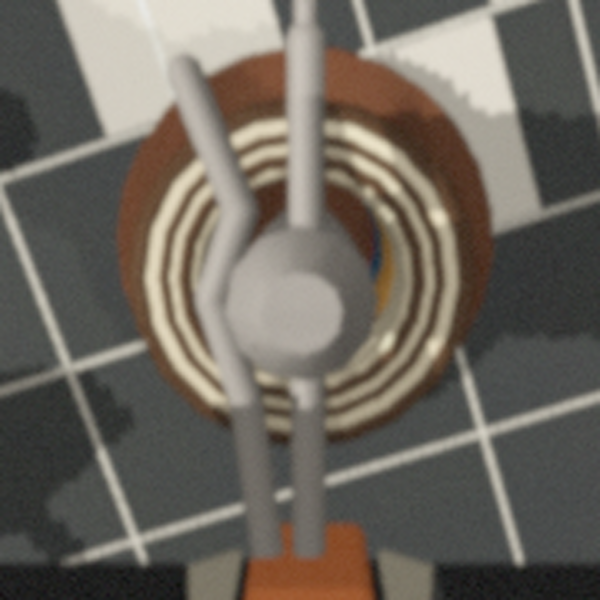

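```bash
python3 - <<'E'
from h import *
robot.move_linear(ins(54),speed=20,stop_force=15); robot.dwell(0.3); st()
c=cam('wrist')
f=lambda P:(proj(c,P)-[165,60])*600/180
u=np.array([np.cos(H),np.sin(H)])
for k in (0,-1,-2): print(k,f([*(S+k*u),136]),f([*(S+k*u),116]), f([*(S+k*u),100]))
K=c['img'][:,:,::-1]; cv2.imwrite('pics/c18.png',cv2.resize(K[60:240,165:345],(600,600),interpolation=cv2.INTER_CUBIC))
E
```

```text
t 63.37 p [578.8 -48.3 104. ] rpy [-3.142  0.    -0.314] F [ 0.2 -0.3 -0.7] gap 17.7
0 [292.81907284 314.44751868] [294.72354249 295.76998953] [295.91751285 284.06047432]
-1 [292.84667526 322.62479796] [294.74405921 302.89543055] [295.93412072 290.52093943]
-2 [292.87416355 330.76826415] [294.76450234 309.99531164] [295.95067473 296.96045096]
```

View pics/c18.png

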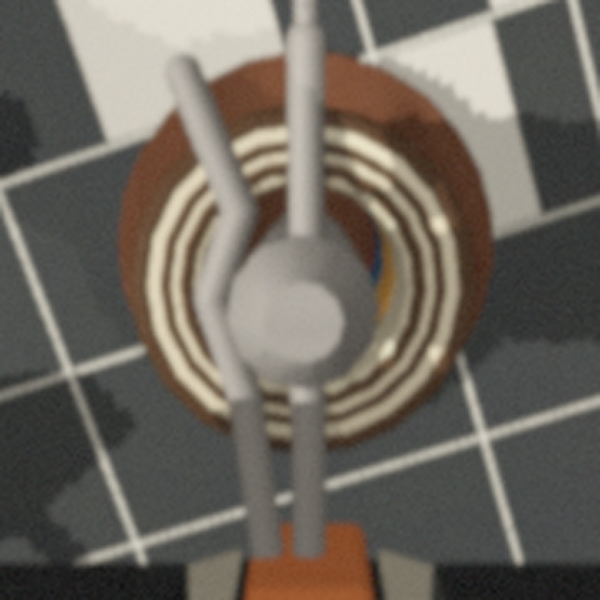

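The bent leg's valley (crop 210,300) sits at the spindle axis (row ~301) and the force is back to about 0, so the clip has snapped home. Releasing it.

```bash
python3 - <<'E'
from h import *
robot.open(); robot.dwell(0.3); st()
robot.move_linear(ins(54,200),speed=120)
robot.move_linear(ins(100,220),speed=200); robot.dwell(0.2); st()
c=cam('wrist','w19.png'); 
K=c['img'][:,:,::-1]; a=cv2.resize(K[0:160,155:355],(500,400),interpolation=cv2.INTER_CUBIC)
robot.reach([480,20,320],DOWN(0.4))
c=cam('side','s19.png'); b=cv2.resize(c['img'][145:225,230:310,::-1],(400,400),interpolation=cv2.INTER_CUBIC)
cv2.imwrite('pics/c19.png',cv2.resize(np.hstack([a,b]),(800,356)))
st()
c=cam('wrist','w20.png')
ct=cam('top','t20.png')
E
```

```text
t 64.96 p [578.9 -48.3 104. ] rpy [ 3.142 -0.    -0.314] F [-0.2  0.5  0.6] gap 91.8
 t 66.51 p [535.4 -34.3 219.6] rpy [ 3.141  0.    -0.314] F [ 0.7 -0.6  0.4] gap 91.5
 t 67.18 p [480.   19.9 319.4] rpy [-3.141  0.     0.398] F [-0.2 -0.6  0.3] gap 91.5
```

View pics/c19.png

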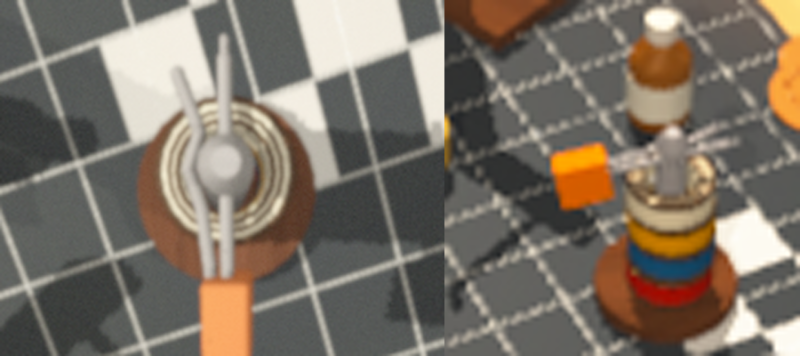

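View pics/w20.png

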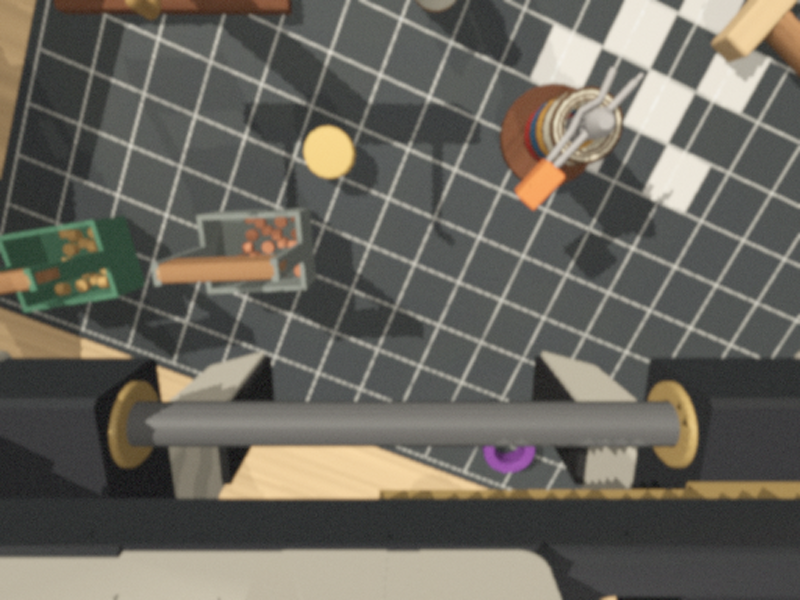

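View pics/t20.png

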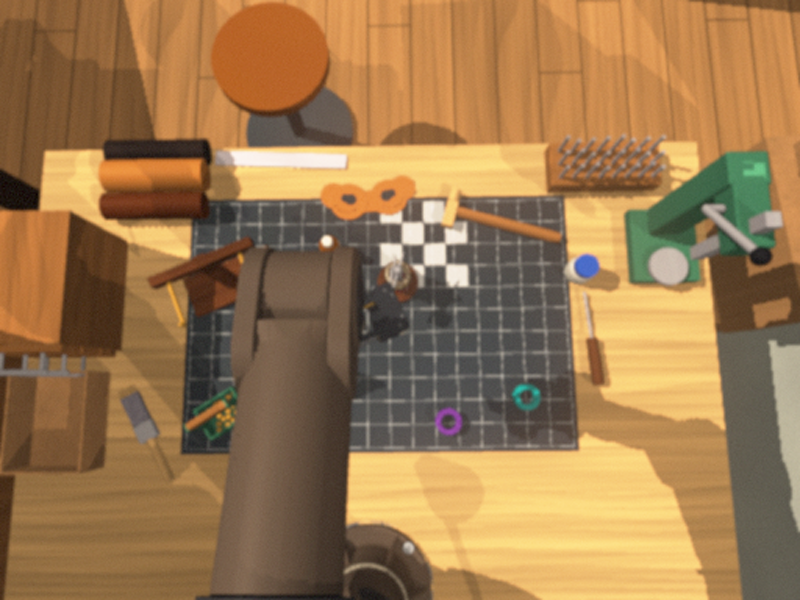

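The clip is home over the spindle; in the side crop the tab is level and the leg runs through. Now the totes: check IK options and view the hooks.

```bash
python3 - <<'E'
from h import *
np.set_printoptions(precision=2,suppress=True)
print(np.array(robot.read_state()['joint_positions']))
for yaw in (117,-63):
    for P in ([433,147,120],[433,147,260],[354,303,120],[607,214,260],[550,340,260],[540,180,255],[480,310,255]):
        q=robot.inverse_kinematics(P,DOWN(np.radians(yaw))); print(yaw,P,None if q is None else np.array(q))
c=cam('wrist')
for p in ((157,272),(275,269)): print('bar2',onz(c,np.array(p)/1.5625,138))
E
```

```text
[-0.95  0.14  0.93  1.81 -0.12  1.25 -1.16]
117 [433, 147, 120] [-0.88  0.32  0.55  2.13 -0.24  0.75  0.3 ]
117 [433, 147, 260] [-1.    0.12  0.63  1.95 -0.08  1.09  0.14]
117 [354, 303, 120] [-1.31  0.35  0.62  2.12 -0.29  0.76 -0.03]
117 [607, 214, 260] [-0.77  0.47  0.53  1.51 -0.25  1.23  0.27]
117 [550, 340, 260] [-0.96  0.47  0.51  1.5  -0.24  1.23  0.05]
117 [540, 180, 255] [-0.83  0.34  0.56  1.71 -0.2   1.15  0.26]
117 [480, 310, 255] [-1.06  0.34  0.53  1.7  -0.19  1.15 -0.  ]
-63 [433, 147, 120] [-1.18  0.43  0.98  2.15 -0.5   0.81 -2.55]
-63 [433, 147, 260] None
-63 [354, 303, 120] [-1.66  0.56  1.2   2.14 -0.67  0.91 -2.73]
-63 [607, 214, 260] [-1.06  0.64  1.11  1.53 -0.58  1.34 -2.56]
-63 [550, 340, 260] [-0.03  0.67 -1.07  1.41  0.58  1.4   2.52]
-63 [540, 180, 255] [-1.16  0.49  1.11  1.73 -0.46  1.22 -2.6 ]
-63 [480, 310, 255] [ 0.04  0.53 -1.06  1.61  0.48  1.29  2.51]
bar2 [414.92 179.68 138.  ]
bar2 [449.53 102.87 138.  ]
```

```bash
python3 - <<'E'
from h import *
Y=np.radians(116)
robot.reach([420,140,280],DOWN(Y)); robot.dwell(.2); st()
c=cam('wrist','w21.png'); np.savez('c21.npz',K=c['intrinsics'],E=c['extrinsics'])
for l in ('tote1_handle','tote2_handle'):
    for d in robot.tip_of('wrist',l)[:2]: print(l,d['conf'],w(c,d['location']),proj(c,w(c,d['location']))*1.5625)
robot.reach([590,215,340],DOWN(Y)); robot.dwell(.2); st()
c=cam('wrist','w22.png'); np.savez('c22.npz',K=c['intrinsics'],E=c['extrinsics'])
for d in robot.tip_of('wrist','hook1')[:3]: print(d['conf'],w(c,d['location']),proj(c,w(c,d['location']))*1.5625)
E
```

```text
t 68.67 p [420.3 139.6 280. ] rpy [3.142 0.    2.023] F [-0.5 -0.4  0.4] gap 91.7
tote2_handle 0.68 [429.15375501 144.58862928 120.08053112] [419.16825843 279.94070916]
 t 69.83 p [589.1 214.4 340.4] rpy [ 3.141e+00 -1.000e-03  2.024e+00] F [ 0.3 -0.  -0.1] gap 91.8
0.84 [611.79989449 212.93209283 201.19992927] [435.17646306 305.3680909 ]
0.79 [553.51130944 337.71720939 208.09960608] [444.61813377  66.14292012]
```

View pics/w21.png

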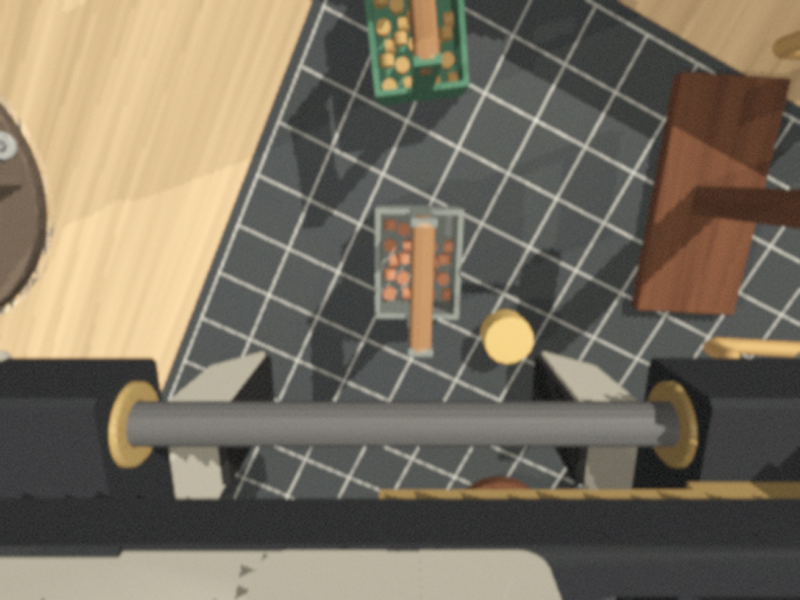

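View pics/w22.png

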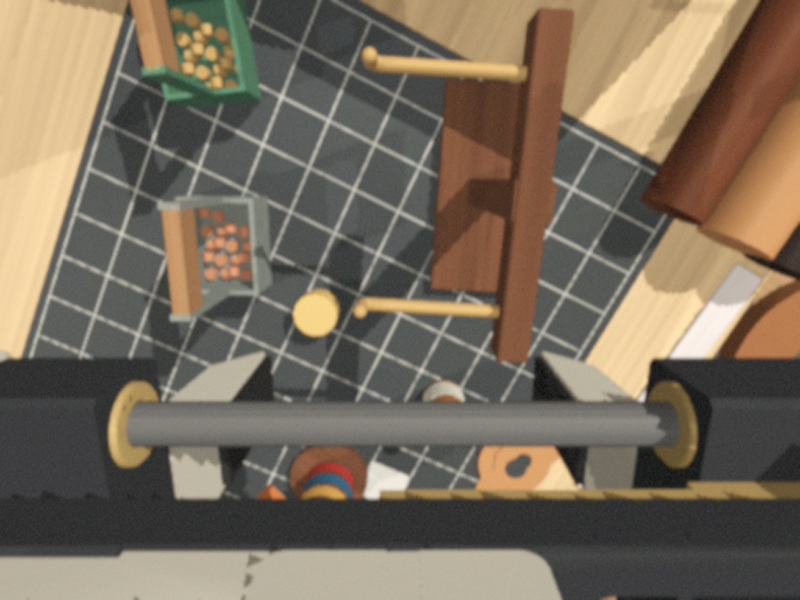

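```bash
python3 - <<'E'
from h import *
L=lambda f:{'intrinsics':np.load(f)['K'],'extrinsics':np.load(f)['E']}
c1,c2=L('c21.npz'),L('c22.npz')
g=lambda c,p,z:onz(c,np.array(p)/1.5625,z)
az=lambda a,b:np.degrees(np.arctan2(b[1]-a[1],b[0]-a[0]))
a,b=g(c1,(424,218),138),g(c1,(421,354),138); print('bar2',a,b,(a+b)/2,np.linalg.norm(a-b),az(b,a))
a,b=g(c2,(181,204),138),g(c2,(187,319),138); print('bar2',a,b,(a+b)/2,np.linalg.norm(a-b),az(b,a))
a,b=g(c2,(142,0),138),g(c2,(156,72),138);print('bar1 end',b,az(b,a))
a,b=g(c1,(424,0),138),g(c1,(427,60),138);print('bar1 end',b,az(b,a))
for t,f in (((360,309),(497,312)),((375,66),(525,73))):
    a,b=g(c2,t,200),g(c2,f,200); print('rod',a,b,np.linalg.norm(b-a),az(a,b))
a,b=g(c2,(528,20),213),g(c2,(500,355),213); print('cross',a,b,az(b,a))
E
```

```text
bar2 [412.34418789 183.73201343 138.        ] [450.26481753 103.56401295 138.        ] [431.30450271 143.64801319 138.        ] 88.68417250687877 115.31482987280684
bar2 [421.29936198 186.52979679 138.        ] [454.56382673 105.19412346 138.        ] [437.93159436 145.86196013 138.        ] 87.8750042470369 112.2434597836391
bar1 end [376.62120724 263.11413211 138.        ] 120.57278068395888
bar1 end [374.40532696 263.29725652 138.        ] 119.82752545411104
rod [569.84459716 189.41844792 200.        ] [649.63994681 226.14703203 200.        ] 87.84239702767884 24.715895326056017
rod [518.03904972 322.32214306 200.        ] [595.87751848 356.23469451 200.        ] 84.90517278020923 23.54172417761688
cross [582.92551454 375.69084847 213.        ] [660.95287362 204.50725136 213.        ] 114.50401828964534
```

Stand yaw ≈ 24.3°, hook A ≈ (608,208), hook B ≈ (552,337). Grey goes to A and green to B. I'll grip 22 mm off-centre on the bar so the opening fingers pass beside the rod's upturned tip. Grey tote first, with a small test lift.

```bash
cat >> h.py <<'E'
hd=np.radians(24.3); e=np.array([np.cos(hd),np.sin(hd)]); n=np.array([-e[1],e[0]])
HA=640*e-60.5*n; HB=642*e+80*n
E
python3 - <<'E'
from h import *
yaw=np.radians(115); b=np.array([np.cos(yaw),np.sin(yaw)])
C=np.array([432.5,145.5]); G=C-22*b
robot.move_linear([560,200,340],speed=200)
robot.reach([*G,220],DOWN(yaw)); robot.dwell(.1)
c=cam('wrist','w23.png')
hit=robot.move_linear([*G,121],speed=80,stop_force=10); st(f'{hit}')
robot.close_gripper(45); robot.dwell(.2); st('closed')
robot.move_linear([*G,131],speed=15); robot.dwell(.3); st('lift10')
c=cam('wrist','w24.png');c=cam('side','s24.png')
E
```

```text
False t 72.55 p [442.1 125.7 121.4] rpy [ 3.141 -0.     2.007] F [-0.2 -0.3  0.4] gap 91.9
closed t 73.94 p [441.7 125.5 120.9] rpy [-3.141  0.     2.007] F [ 0.1 -1.1 -1.1] gap 13.7
lift10 t 75.06 p [441.8 125.5 131. ] rpy [-3.142  0.     2.007] F [ 0.1  0.1 -1.9] gap 13.7
```

View pics/w24.png

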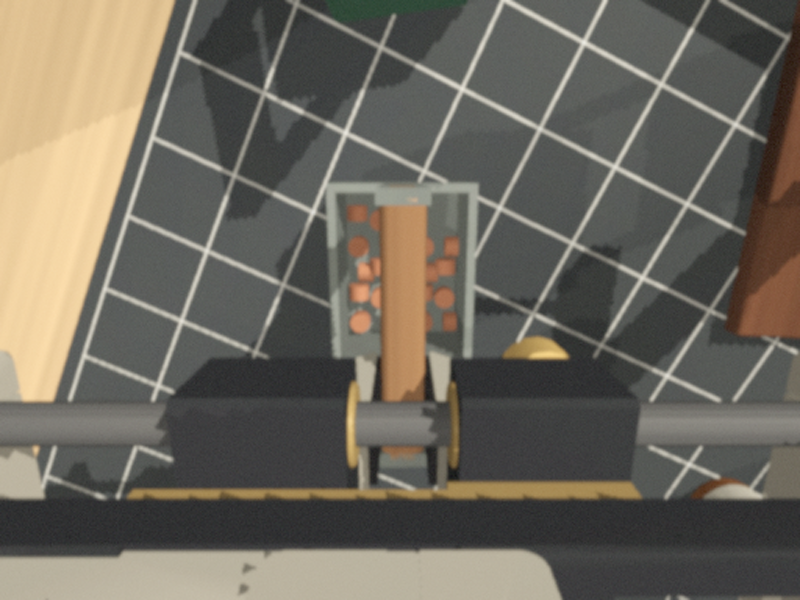

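View pics/s24.png

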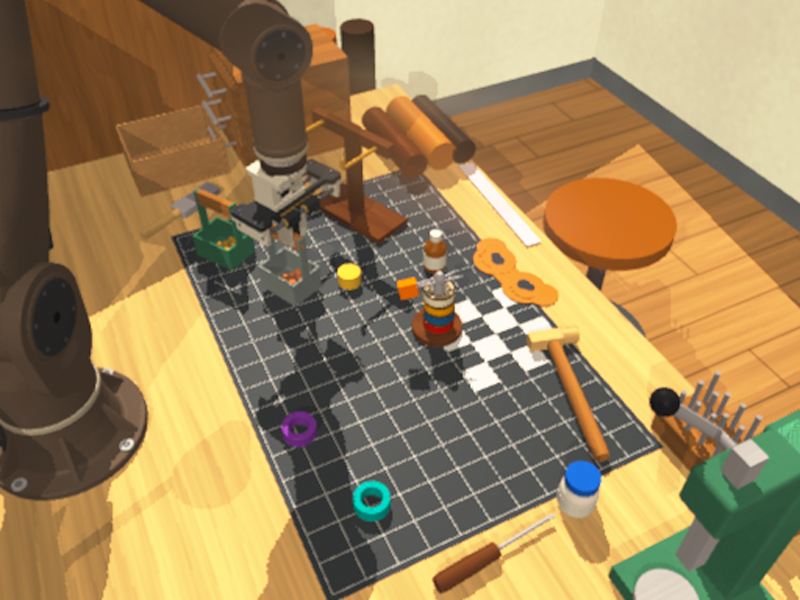

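```bash
python3 - <<'E'
from h import *
c=cam('wrist'); s=robot.read_state()
yaw=s['tool_rot'][2]; b=np.array([np.cos(yaw),np.sin(yaw)])
for pz in (((404,200),148),((404,186),146),((404,186),60)):
    p=onz(c,np.array(pz[0])/1.5625,pz[1]); print(p,(p[:2]-s['position'][:2])@b)
P=s['position']
robot.move_linear([P[0],P[1],251],speed=80); robot.dwell(.2); st()
c=cam('wrist','w25.png');c=cam('side','s25.png')
A=HA-105*e-22*n; print(A,HA)
print(robot.inverse_kinematics([*A,251],DOWN(np.radians(114.3))))
E
```

```text
[415.38678899 181.08739123 148.        ] 61.50527761019582
[413.76505673 184.56095064 146.        ] 65.33876518569392
[414.63406405 183.06820701  60.        ] 63.61862469935023
 t 77.06 p [441.7 125.5 250.8] rpy [-3.141  0.     2.007] F [-0.8 -0.6 -1.8] gap 13.6
[521.55068758 144.96941153] [608.19471574 208.22929127]
[-0.99544113  0.33985004  0.84061043  1.79005654 -0.27750774  1.13504872
  0.359598  ]
```

View pics/s25.png

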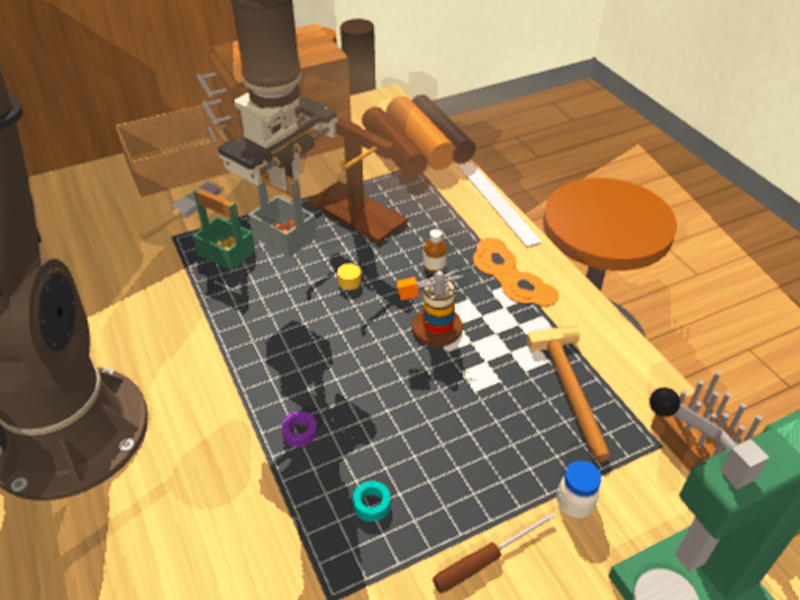

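The tote is level and lifted. Moving to hook A's approach and taking a look before going in.

```bash
python3 - <<'E'
from h import *
off=-21*n
r=DOWN(np.radians(114.3))
robot.move_linear([*(HA-110*e+off),251],r,speed=80); robot.dwell(.2); st()
robot.move_linear([*(HA-70*e+off),251],speed=50,stop_force=6); robot.dwell(.2); st()
c=cam('wrist','w26.png');c2=cam('side','s26.png')
for P in (HA-41*e,HA,HA+46*e): print(proj(c,[*P,204])*1.5625, proj(c2,[*P,204])*1.5625)
a=cv2.imread('pics/s26.png')[60:300,200:500];cv2.imwrite('pics/s26c.png',cv2.resize(a,(750,600),interpolation=2))
E
```

```text
t 78.47 p [516.3 143.9 251.2] rpy [ 3.141 -0.     1.995] F [-0.1  0.1 -2.5] gap 13.6
 t 79.62 p [552.9 160.2 251.1] rpy [ 3.141 -0.     1.995] F [-0.7  0.2 -2.9] gap 13.6
[471.68063061 288.155581  ] [343.9167773  168.53795857]
[565.98110716 288.22908857] [359.10138519 158.33799419]
[671.83368048 288.31160105] [375.56551046 147.27853894]
```

View pics/w26.png

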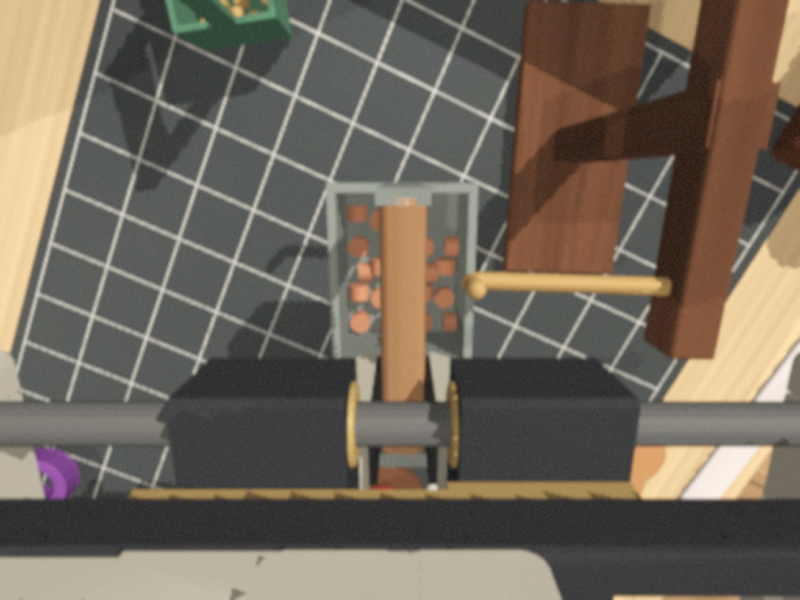

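View pics/s26c.png

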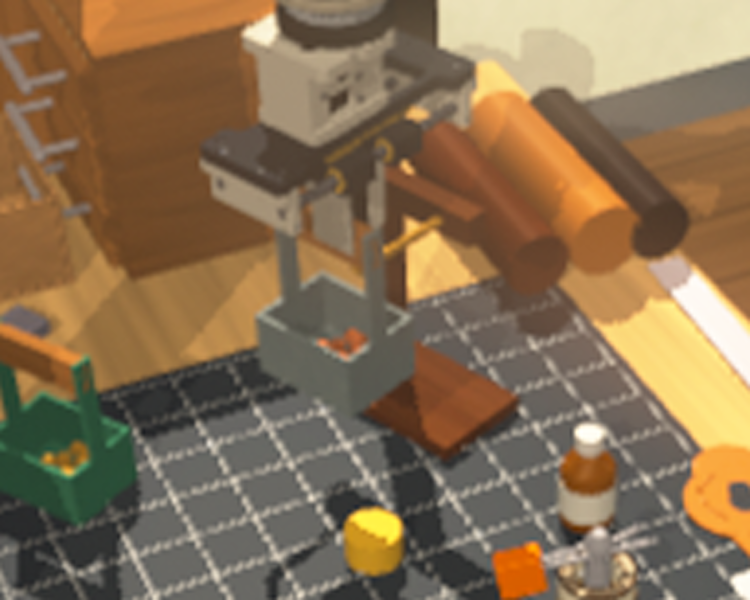

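The rod lies at rows ≈286, within 1.5 mm of prediction, and the tip is level with the opening. Going in.

```bash
python3 - <<'E'
from h import *
HA2=HA+1.5*n
off=-21*n
for x in (-50,-20,-5):
    hit=robot.move_linear([*(HA2+x*e+off),251],speed=45,stop_force=6); st(f'{x} {hit}')
    if hit: break
robot.dwell(.2)
c=cam('wrist','w27.png');c2=cam('side','s27.png')
a=cv2.imread('pics/s27.png')[60:300,200:500];b=cv2.imread('pics/w27.png')
cv2.imwrite('pics/c27.png',np.hstack([cv2.resize(a,(400,320)),cv2.resize(b,(400,320))]))
E
```

```text
-50 False t 80.31 p [570.7 169.7 250.8] rpy [-3.141  0.     1.995] F [ 0.2 -0.1 -2.8] gap 13.4
-20 False t 81.12 p [597.9 182.  250.9] rpy [-3.141  0.     1.995] F [ 0.5  0.3 -2.5] gap 13.8
-5 False t 81.61 p [611.8 188.4 250.8] rpy [-3.141  0.     1.995] F [-0.8 -0.3 -2. ] gap 13.8
```

View pics/c27.png

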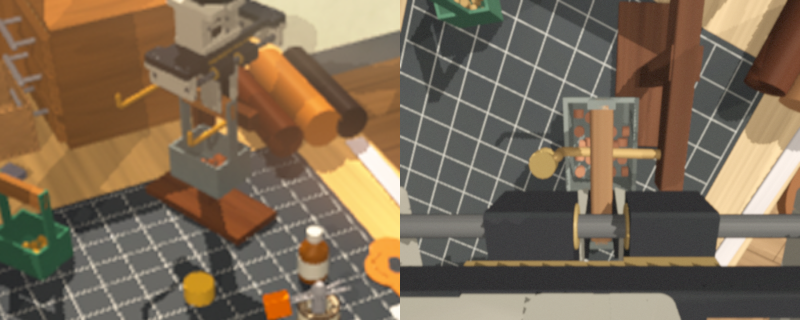

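```bash
python3 - <<'E'
from h import *
HA2=HA+1.5*n
T=HA2-5*e-21*n
robot.move_linear([*T,222],speed=30,stop_force=5); st()
hit=robot.move_linear([*T,216.8],speed=8,stop_force=4); robot.dwell(.3); st(f'{hit}')
c2=cam('side','s28.png');a=cv2.imread('pics/s28.png')[60:300,200:500];cv2.imwrite('pics/s28.png',cv2.resize(a,(750,600),interpolation=2))
E
```

```text
t 83.03 p [611.8 188.4 222.2] rpy [3.141 0.    1.995] F [-1.1 -0.5 -2.2] gap 13.5
False t 84.12 p [611.7 188.4 216.8] rpy [ 3.142 -0.     1.995] F [ 0.   0.6 -1.4] gap 13.5
```

View pics/s28.png

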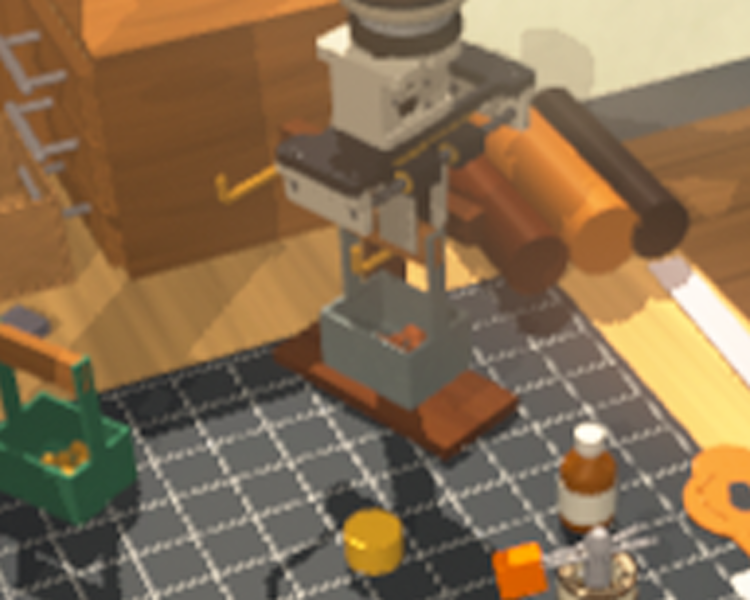

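```bash
cat >> h.py <<'E'
def fz(k=8):
    v=[]
    for _ in range(k): v.append(robot.read_state()['wrist_force']); robot.dwell(0.04)
    return np.mean(v,0).round(2)
E
python3 - <<'E'
from h import *
T=HA+1.5*n-5*e-21*n
print(216.8,fz())
for z in (216.2,215.7,215.2):
    robot.move_linear([*T,z],speed=6); robot.dwell(.1); f=fz(); print(z,f,robot.read_state()['position'][2])
    if f[2]>0.2: break
E
```

```text
216.8 [-0.43 -0.01 -1.5 ]
216.2 [-2.18 -0.71  4.91] 216.4902327793026
```

Contact, so the bar rests on the rod. Ease off and release.

```bash
python3 - <<'E'
from h import *
T=HA+1.5*n-5*e-21*n
robot.move_linear([*T,216.5],speed=6); print(fz())
robot.open(); robot.dwell(.3); st('open')
robot.move_linear([*T,300],speed=80); robot.dwell(.5); st()
c=cam('wrist','w29.png'); c2=cam('side','s29.png')
a=cv2.imread('pics/s29.png')[60:300,200:500];b=cv2.imread('pics/w29.png')
cv2.imwrite('pics/c29.png',np.hstack([cv2.resize(a,(400,320)),cv2.resize(b,(400,320))]))
E
```

```text
[-1.3  -0.77  4.28]
open t 87.38 p [611.7 188.4 216.5] rpy [-3.142 -0.     1.995] F [0.2 0.5 0.4] gap 91.6
 t 89.07 p [611.7 188.4 300. ] rpy [-3.142  0.     1.995] F [ 1.2 -0.3  0.5] gap 91.7
```

View pics/c29.png

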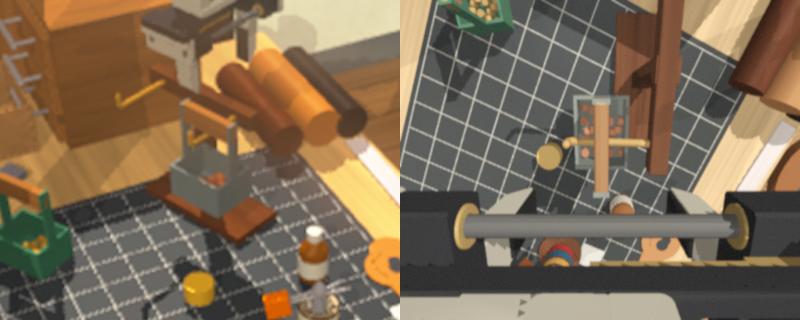

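The grey tote hangs level on hook A. Green tote next.

```bash
python3 - <<'E'
from h import *
yaw=np.radians(119.5); b=np.array([np.cos(yaw),np.sin(yaw)])
robot.reach([390,240,290],DOWN(yaw)); robot.dwell(.2); s=st()
c=cam('wrist','w30.png')
np.savez('c30.npz',K=c['intrinsics'],E=c['extrinsics'])
for l in ('tote1_handle','tote1'):
    for d in robot.tip_of('wrist',l)[:2]: print(l,d['conf'],w(c,d['location']),proj(c,w(c,d['location']))*1.5625)
E
```

```text
t 90.28 p [391.3 239.6 290.1] rpy [3.141e+00 1.000e-03 2.083e+00] F [0.3 0.7 0. ] gap 91.9
tote1_handle 0.69 [351.03323533 298.88653912 121.77244831] [394.95262988 170.4414182 ]
tote1 0.78 [357.32291449 295.04702221   2.81174872] [401.10370098 179.2111889 ]
```

View pics/w30.png

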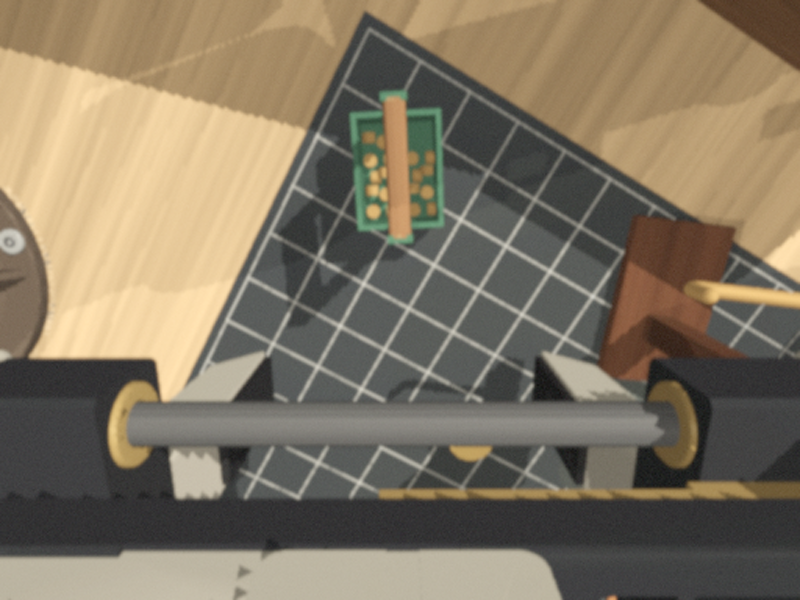

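```bash
python3 - <<'E'
from h import *
c={'intrinsics':np.load('c30.npz')['K'],'extrinsics':np.load('c30.npz')['E']}
a,b2=[onz(c,np.array(p)/1.5625,138) for p in((394,95),(400,238))]
az=np.arctan2(*(a-b2)[[1,0]]); C=(a+b2)[:2]/2; print(a,b2,C,np.linalg.norm(a-b2),np.degrees(az))
yaw=az; b=np.array([np.cos(yaw),np.sin(yaw)]); G=C-22*b
robot.reach([*G,200],DOWN(yaw)); robot.dwell(.1)
hit=robot.move_linear([*G,121],speed=80,stop_force=10); st(f'{hit}')
robot.close_gripper(45); robot.dwell(.2); st('closed')
robot.move_linear([*G,131],speed=15); robot.dwell(.2); s=st('lift10'); print(fz())
c=cam('wrist','w31.png')
E
```

```text
[329.79143283 336.28854884 138.        ] [374.43980729 264.11476119 138.        ] [352.11562006 300.20165501] 84.8677380689643 121.74189356961936
False t 92.15 p [364.  281.7 121.4] rpy [ 3.141 -0.     2.125] F [ 0.1 -0.1  0.2] gap 91.7
closed t 93.54 p [363.7 281.5 121. ] rpy [-3.142  0.     2.125] F [-0.4  0.4 -2.1] gap 13.7
lift10 t 94.56 p [363.7 281.4 130.9] rpy [-3.141  0.     2.125] F [ 0.2  0.3 -1.3] gap 13.2
[ 0.1  -0.14 -2.29]
```

View pics/w31.png

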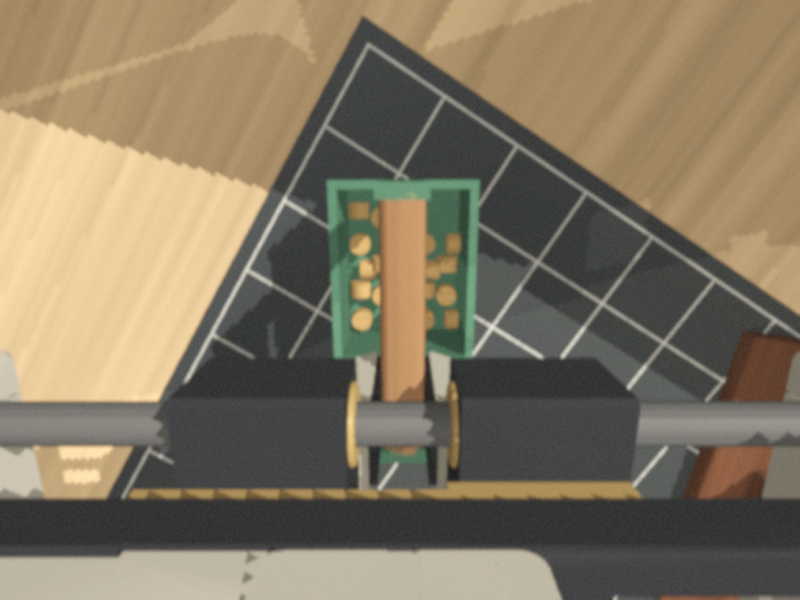

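```bash
python3 - <<'E'
from h import *
P=robot.read_state()['position']
robot.move_linear([P[0],P[1],251],speed=80); st()
off=-22.5*n
r=DOWN(np.radians(114.3))
robot.move_linear([*(HB-110*e+off),251],r,speed=60); robot.dwell(.2); st()
robot.move_linear([*(HB-70*e+off),251],speed=50,stop_force=6); robot.dwell(.2); st()
c=cam('wrist','w32.png');c2=cam('side','s32.png')
for Q in (HB-41*e,HB,HB+46*e): print(proj(c,[*Q,204])*1.5625)
E
```

```text
t 96.59 p [363.5 281.3 250.6] rpy [-3.141  0.     2.125] F [ 0.1 -0.  -2.2] gap 13.6
 t 98.58 p [461.1 271.4 251. ] rpy [ 3.142 -0.     1.995] F [-0.4  0.1 -2.8] gap 13.2
 t 99.72 p [497.4 287.8 251.1] rpy [-3.142 -0.     1.995] F [ 0.1  0.1 -3.1] gap 13.5
[471.84721201 284.93943478]
[566.3223079  285.02885048]
[672.3725798  285.12922148]
```

View pics/w32.png

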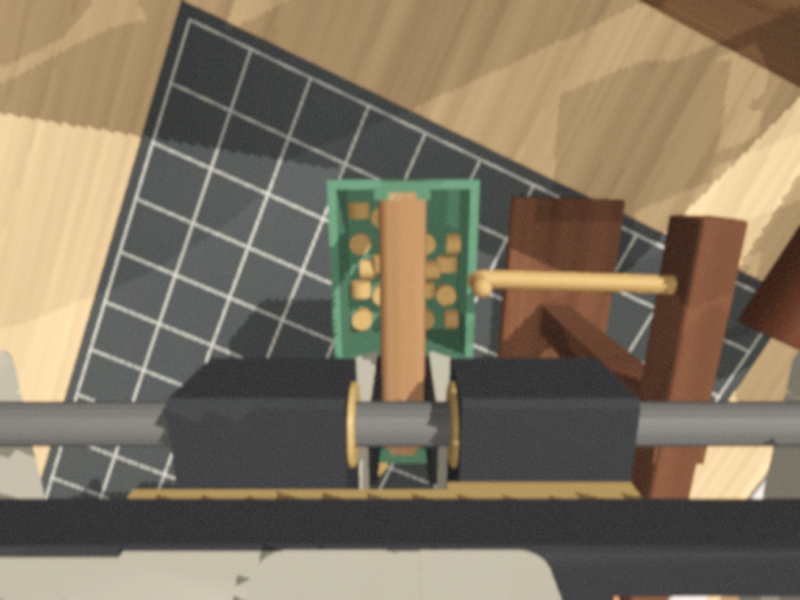

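View pics/s32.png

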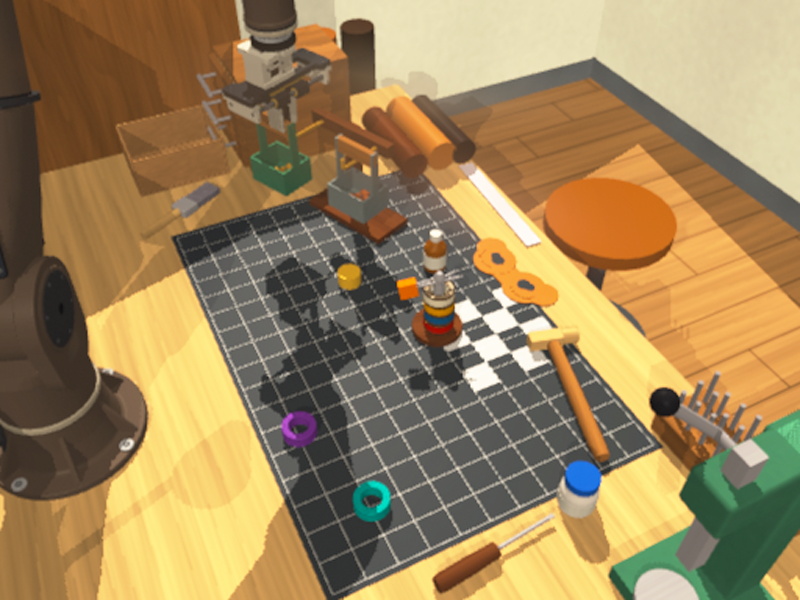

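The hook B rod is at row ≈283 against a predicted 285, which is good. Inserting.

```bash
python3 - <<'E'
from h import *
B=HB+1*n; off=-22.5*n
ok=True
for x in (-50,-20,-3):
    hit=robot.move_linear([*(B+x*e+off),251],speed=45,stop_force=6); st(f'{x} {hit}')
    if hit: ok=False;break
if ok:
    T=B-3*e+off
    robot.move_linear([*T,222],speed=30,stop_force=5); st()
    hit=robot.move_linear([*T,217.2],speed=8,stop_force=4); robot.dwell(.2); print(hit,fz())
    for z in (216.8,216.5,216.2,215.9,215.6):
        robot.move_linear([*T,z],speed=6); f=fz(); print(z,f)
        if f[2]>-0.5: break
    c2=cam('side','s33.png');c=cam('wrist','w33.png')
    a=cv2.imread('pics/s33.png')[60:300,200:500];b=cv2.imread('pics/w33.png')
    cv2.imwrite('pics/c33.png',np.hstack([cv2.resize(a,(400,320)),cv2.resize(b,(400,320))]))
E
```

```text
-50 False t 100.42 p [515.6 296.7 250.8] rpy [-3.141  0.     1.995] F [-0.1  0.4 -2.7] gap 13.5
-20 False t 101.23 p [542.7 309.1 250.9] rpy [-3.141  0.     1.995] F [ 0.8  0.1 -2.4] gap 13.7
-3 False t 101.76 p [558.4 316.1 250.8] rpy [-3.141  0.     1.995] F [-0.1  0.8 -2. ] gap 13.6
 t 102.88 p [558.4 316.3 222.2] rpy [ 3.141 -0.     1.995] F [-0.   0.8 -2.3] gap 13.5
False [-0.13  0.21 -2.26]
216.8 [ 0.05 -0.2  -1.21]
216.5 [-0.51 -0.62  2.28]
```

View pics/c33.png

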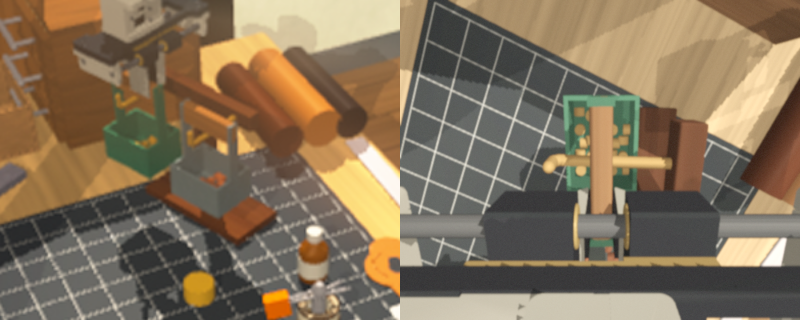

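The bar is resting on the rod. Release, retreat, then a final check.

```bash
python3 - <<'E'
from h import *
robot.open(); robot.dwell(.3); st('open')
P=robot.read_state()['position']
robot.move_linear([P[0],P[1],320],speed=80)
robot.reach([400,180,380],DOWN(np.radians(100))); robot.dwell(1.0); st()
c2=cam('side','s34.png'); c=cam('top','t34.png')
a=cv2.imread('pics/s34.png')[60:360,200:600];cv2.imwrite('pics/c34.png',cv2.resize(a,(800,600),interpolation=2))
for l in ('spool1_mid','spool2_mid','spool3_mid','spool4_mid','tote1_handle','tote2_handle','clip_tab','clip_seat','spindle_hole'):
    for d in robot.tip_of('side',l)[:2]: print(l,round(d['conf'],2),w(c2,d['location']).round(1))
E
```

```text
open t 107.03 p [558.3 316.3 216.5] rpy [3.142 0.    1.995] F [-0.8 -0.7  0.2] gap 91.6
 t 110.34 p [400. 180. 380.] rpy [ 3.142 -0.     1.745] F [-0.3 -0.4 -0.1] gap 91.8
spool1_mid 0.65 [632.4 -63.4  26.9]
spool1_mid 0.62 [ 330.2 -162.6   10.9]
spool2_mid 0.81 [631.6 -64.5  93.6]
spool3_mid 0.6 [550.9 344.4 207. ]
spool3_mid 0.47 [631.5 -63.2  43.4]
spool4_mid 0.74 [551.8 341.1 207.8]
spool4_mid 0.42 [632.7 -60.9  65.9]
tote1_handle 0.75 [549.9 336.3 224.4]
tote2_handle 0.72 [604.  207.7 216.9]
tote2_handle 0.72 [628.4 -65.8  43.5]
clip_tab 0.47 [577.8 -48.4 103.2]
clip_seat 0.65 [ 7.037e+02  8.860e+01 -1.000e-01]
clip_seat 0.56 [631.2 -67.8 123.9]
spindle_hole 0.83 [627.1 -65.2 123. ]
spindle_hole 0.53 [576.3 -49.1 105.1]
```

View pics/c34.png

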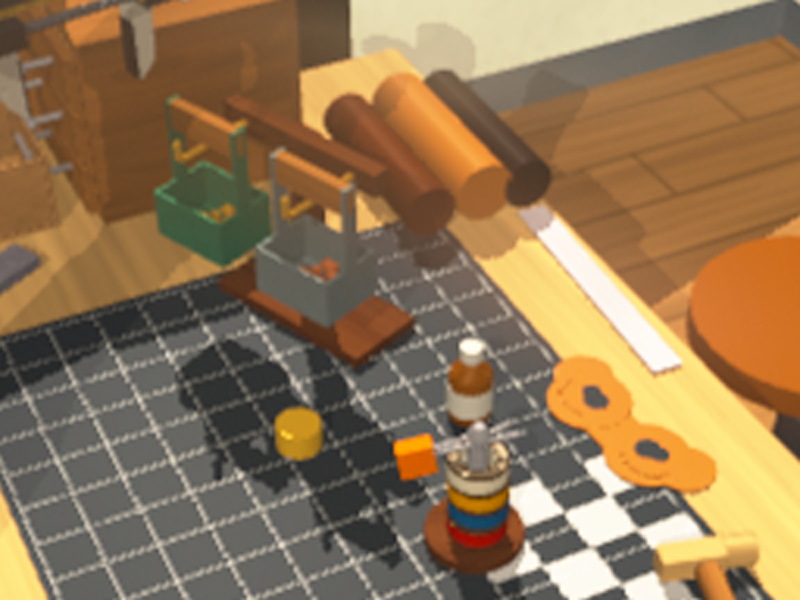

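View pics/t34.png

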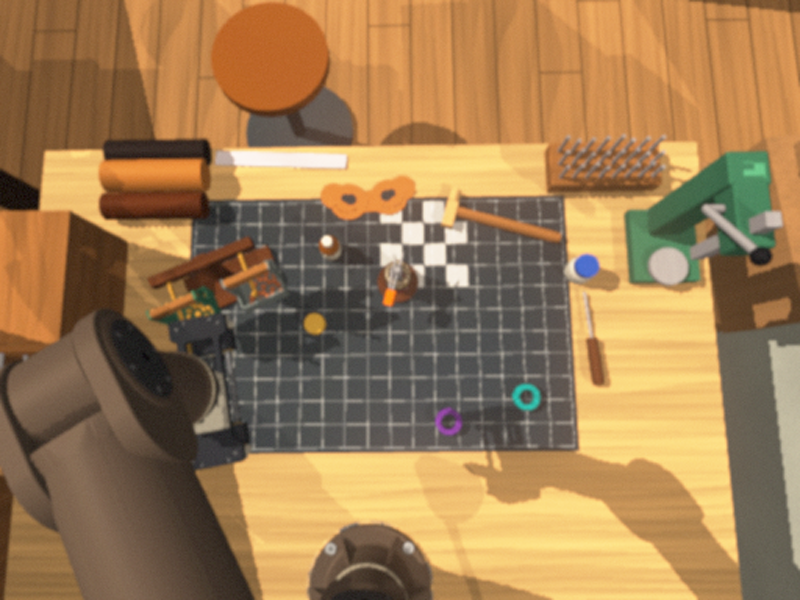

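```bash
python3 - <<'E'
from h import *
a=cam('side')['img'].astype(int); robot.dwell(1.0); b=cam('side')['img'].astype(int)
d=np.abs(a-b).sum(2); print('tote region',d[60:180,170:270].mean(),'stack',d[150:230,240:320].mean(),'floor',d[250:350,150:350].mean())
st(); robot.close_job()
E
```

```text
tote region 1.3233333333333333 stack 1.19171875 floor 1.18075
 t 111.99 p [400. 180. 380.] rpy [-3.142  0.     1.745] F [-0.4  0.2 -0. ] gap 91.7
the job is handed in; nothing more can be done
```

The job is done and handed in at about 112 s of the 210 s allowed; no verdict is given.

- **Spools:** All four were on the bench. They lie flat on the spindle in the order red, blue, amber, cream from the bottom. Blue was knocked about 4 cm aside during the run, so I measured it again before picking it up. I did not touch the purple and turquoise look-alikes.
- **R-clip:** The straight leg is through the cross-hole. The push rose to about 4 N and fell back to about 0, and the wrist picture shows the bent leg seated over the spindle.
- **Totes:** Grey hangs on the hook nearer the spindle and green on the other. In the pictures both stayed upright throughout.

**Last checks:** The final side and top pictures show the stack, the clip and both totes in place. The mallet, dye, wax, awl and glue are where they started. Two side pictures 1 s apart differed only by camera noise, so nothing was swinging.

**Disagreement:** One network reading put the clip tab at z ≈ 103 mm and its seat at ≈ 124 mm, against a nominal 116 mm for both. I took this as network error plus some sag in the hole. The clip looked level and seated in the pictures, so I did not touch it again.

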